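# Check two donated flasks upside down and shelve them by height

## Robot

A 6-joint arm with a two-finger parallel gripper is mounted at the origin on the work surface. World frame = base frame: x ahead of the robot, y to its left, z up, the work surface at z = 0. Lengths are in m, angles in rad, forces in N, time in s.
With the tool pointing down it reaches from about 0.425 to 1.125 m from the base axis. Payload 14.9 kg.
Tool frame: the origin (TCP) lies between the finger pads; the fingertips stand env.tip_reach ahead of it and the grasp point (between the pads) lies 11 mm behind it (env.tip_reach is the distance from the TCP to the fingertips, in m); z points along the fingers, y is the line along which they close (so a half turn about z gives the same grasp; the last joint's range is limited). The gripper opens to 91 mm and grips with 3 to 60 N. Pads are 32 mm wide; open, the fingers measure 118 mm over their backs; the gripper's body (76 mm by 178 mm) begins 60 mm behind the grasp point.
Start: joints at [-1.214, 0.379, 1.734, -0, 1.028, -0.033], TCP at [0.266, -0.648, 0.222] pointing down, gripper open.
Joint ranges: [-2.77, 2.77], [-0.74, 2.19], [0, 2.66], [-1.06, 4.2], [0.31, 2.87], [-3.08, 3.08]. Speed limits (rad/s): [1.89, 1.89, 2.39, 3.14, 3.14, 3.14].

## Interface

Orientations are given as a unit quaternion [w, x, y, z].
In Python, from rig import env gives the robot as it stands.
- The arm moves only by the tool send_rows, never from a script. Its argument "increments" is a list of rows, each a list of 5 numbers: the finger opening in m, from 0 to 0.0912, then the shift along the tool's x, y, z in m, then the turn about the tool's z in rad. A call has 1 to 10 rows; each row is the pose to reach, as a shift and turn from the pose commanded when the call began, along the tool's axes at that moment; what a row does not reach only later rows make up. A row lasts 1/12 s, in which the tool goes at most 41.7 mm and 7.16 degrees, less where a joint would pass 70% of its speed; a pose out of reach is approached as far as the arm can. A call with a gripper value outside its range is refused whole. The fingers move at their own pace and stop on an object; "newtons" is the grip in N (left out, the last holds). Time passes only in rows, so rows that repeat a pose let the fingers close. It gives the time, the measured TCP pose, the force, the opening and the grip force at its end, in the units of the state.
- env.sense(): the state, without advancing time (a new reading comes with each control period).
- env.grab_frame(name): name is "side" or "top"; returns the picture (400x640x3 uint8, red, green, blue); there is no depth.
- env.camera_info(name): a dict with "fx", "fy", "cx", "cy" (pixels), "distortion" ([k1, k2, p1, p2, k3] as OpenCV has them; the pictures are not rectified), "world_to_cam" (4x4, takes a point from world to camera coordinates). Camera axes: x right, y up, looking along -z (the intrinsics and any distortion apply to the point x, -y, -z); pixel columns grow to the right and rows downward; lengths in m; the calibration is good to about 2 mm. A picture is of the moment at which its call begins. camera_info takes no time and is no camera call.
- env.hand_in(): hands the job in; it is judged then, once.
The state is a dict: "time_s": time; "joint_pos": joint angles; "qvel": joint speeds; "joint_efforts": joint torques, N m; "position": TCP position; "tool_rot": TCP orientation; "contact_force": force on the tool from outside, world axes, zero at the start; "moment": the same for the moment, N m; "gripper_width": finger opening in m; "grasp_force": force on a finger pad.
Only numpy, scipy, OpenCV 4.12 (cv2) and the standard library are available. Lean on these libraries where they do the work, as an engineer would, in place of code of your own. Each camera call takes 0.05 s, during which the arm holds its last target. There are 200 camera calls.

## Task

Two donated flasks stand on the blue mat, a tall one and a short one. First take the tall one, turn it upside down, cap pointing down, for about a second to check that its lid holds, then stand it upright in the tray lane where the flask of its own height already stands; after that do the same with the short one. Set the flasks down gently and leave the two flasks in the tray, the lamp, the bin and the speaker as they are.

Things in the scene. Friction and masses are not known exactly. Their poses are not given: they have to be found in the camera images.
- tall_new: Closed insulated flask, sage green with black screw cap, 195 mm tall: straight round body 60 mm across up to 145 mm, shoulder 14 mm high, then the cap, 40 mm across and 36 mm high. The tall donated flask, on the blue mat. Origin: centre of its underside; z runs up its axis to the cap. About 0.4 kg.
- short_new: Closed insulated flask, sage green with black screw cap, 145 mm tall: straight round body 60 mm across up to 95 mm, shoulder 14 mm high, then the cap, 40 mm across and 36 mm high. The short donated flask, on the blue mat. Origin: centre of its underside; z runs up its axis to the cap. About 0.32 kg.
- tall_old: Closed insulated flask, sage green with black screw cap, 195 mm tall: straight round body 60 mm across up to 145 mm, shoulder 14 mm high, then the cap, 40 mm across and 36 mm high. The tall flask already in the tray, near the far (+x) end of one lane. Origin: centre of its underside; z runs up its axis to the cap. About 0.4 kg.
- short_old: Closed insulated flask, sage green with black screw cap, 145 mm tall: straight round body 60 mm across up to 95 mm, shoulder 14 mm high, then the cap, 40 mm across and 36 mm high. The short flask already in the tray, near the far (+x) end of the other lane. Origin: centre of its underside; z runs up its axis to the cap. About 0.32 kg.
- tray: Fixed wooden tray, 270 mm along x, 260 mm along y, left or right of the robot. Origin: centre of its underside; floor 6 mm up. Walls 8 mm thick, 24 mm high along both long sides, down the middle (along x at y = 0) and across the far (+x) end; open towards the robot. Two lanes, each 118 mm wide, centred at y = +65 and -65 mm; which one is for tall flasks varies.
- mat: Fixed flat blue mat, 260 mm along its x, 300 mm along its y, 4 mm thick. Origin: centre of its underside. It lies on the side where the tray does not.
- lamp: Bystander: loose brass table lamp with tan shade, upright, 300 mm tall; foot 90 mm across, shade 124 mm across at its lower edge (175 mm up) and 80 mm at its top (285 mm up). Origin: centre of its underside.
- bin: Bystander: blue bin, 130 mm along its x, 80 mm along its y, 75 mm high, with remote controls standing in it up to 89 mm. Origin: centre of its underside.
- speaker: Bystander: white speaker box, 85 x 85 mm, 140 mm high. Origin: centre of its underside.

How it is judged:
On the way, in this order (a step that is already met when the one before it is completed fails the run):
1. the tall donated flask is held upside down (cap within 35 degrees of straight down) for 0.5 s while the short one still stands upright (angle between tall_new's own z axis and vertical above 2.53 rad and angle between short_new's own z axis and vertical below 0.12 rad), for 0.5 s.
2. the tall flask stands upright and released on the floor of the lane of the other tall flask (x of tall_new in the frame of tray between -0.125 and 0.125 m and z of tall_new in the frame of tray between 0 and 0.012 m and angle between tall_new's own z axis and vertical below 0.12 rad and ((y of each of tall_old, tall_new in the frame of tray above 0.02 m and y of tall_new in the frame of tray below 0.115 m) or (y of each of tall_old, tall_new in the frame of tray below -0.02 m and y of tall_new in the frame of tray above -0.115 m)) and linear speed of tall_new below 0.02 m/s and contact force between tall_new and the fingers below 0.1 N), for 0.2 s.
3. the short donated flask is held upside down in the same way for 0.5 s (angle between short_new's own z axis and vertical above 2.53 rad), for 0.5 s.
At the end, for the whole second after the job is handed in: Each donated flask stands upright (within 7 degrees), at rest and released, on the floor of the tray lane that holds the flask of its own height, wholly between the lane's walls; the tray's two flasks, lamp, bin and speaker stand upright within 30 mm of where they were (all of step 2 and x of short_new in the frame of tray between -0.125 and 0.125 m and z of short_new in the frame of tray between 0 and 0.012 m and angle between each of short_new, tall_old, short_old, lamp, bin, speaker's own z axis and vertical below 0.12 rad and ((y of each of short_old, short_new in the frame of tray above 0.02 m and y of short_new in the frame of tray below 0.115 m) or (y of each of short_old, short_new in the frame of tray below -0.02 m and y of short_new in the frame of tray above -0.115 m)) and linear speed of short_new below 0.02 m/s and contact force between short_new and the fingers below 0.1 N and distance of each of tall_old, short_old, lamp, bin, speaker from where it was at the start of the episode below 0.03 m); the robot touches nothing.
It fails at once if a flask that stood in the tray is shifted by more than 30 mm or tipped over ((not (distance of tall_old from where it was at the start of the episode below 0.03 m) or angle between tall_old's own z axis and vertical above 0.35 rad) or (not (distance of short_old from where it was at the start of the episode below 0.03 m) or angle between short_old's own z axis and vertical above 0.35 rad)).
It fails at once if the lamp, the bin or the speaker is shifted by more than 30 mm or tipped over ((not (distance of lamp from where it was at the start of the episode below 0.03 m) or angle between lamp's own z axis and vertical above 0.35 rad) or (not (distance of bin from where it was at the start of the episode below 0.03 m) or angle between bin's own z axis and vertical above 0.35 rad) or (not (distance of speaker from where it was at the start of the episode below 0.03 m) or angle between speaker's own z axis and vertical above 0.35 rad)).
It fails at once if a donated flask is dropped or banged down (over 100 N on the tray or the mat) (contact force between any of tall_new, short_new and tray above 100 N or contact force between any of tall_new, short_new and mat above 100 N).
It also fails if it takes over 72 s, if anything falls off the work surface, if the arm or the gripper's body presses on something with over 40 N, if the wrist force passes 120 N, or if a joint passes its speed limit or range.

## Working session

There is one attempt and no reset: what is moved stays moved. The work goes in short steps, Python scripts to look and compute and a tool call to move; the robot and the scene stay as the last step left them, time stands still between calls to the robot, and variables do not carry over. Pictures are saved under pics/ and viewed, at most 10 in all, crops included, and the job is handed in when it is done.

Besides the shell and the picture viewer there is one more tool, called in YAML: its name, and indented under it one key for each argument. send_rows: Moves the arm, as the interface text tells. Its arguments: {"type":"object","properties":{"increments":{"type":"array","items":{"type":"array","items":{"type":"number"}}},"newtons":{"type":"number"}},"required":["increments"]}

```bash
ls; mkdir -p pics; python3 - <<'E'
from rig import env
import cv2
print(env.sense(), env.tip_reach)
for n in("top","side"):
    cv2.imwrite(f"pics/{n}0.png",env.grab_frame(n)[:,:,::-1])
    i=env.camera_info(n);print(n,i)
E
```

```text
pics
{'time_s': 0.0, 'joint_pos': array([-1.21426858e+00,  3.79390781e-01,  1.73481549e+00, -6.11328723e-06,
        1.02849936e+00, -3.32869232e-02]), 'qvel': array([-7.05076700e-04,  1.20193501e-04, -1.12475360e-03,  2.48600589e-04,
       -1.42931003e-03, -5.43149242e-05]), 'joint_efforts': array([ 1.40362259e-03, -7.63720751e+01, -4.34365654e+01,  6.51174202e-02,
        4.24578390e-02, -4.86438341e-05]), 'position': array([ 0.26587118, -0.64710185,  0.2212835 ]), 'tool_rot': array([-5.48813375e-04,  9.81065163e-01,  1.93677143e-01, -9.21316827e-05]), 'contact_force': array([-0.51098623, -0.33410184, -0.22814148]), 'moment': array([-0.01012966,  0.01175931, -0.0187089 ]), 'grasp_force': 0.0, 'gripper_width': 0.0911193672561485} 0.008
top {'fx': 437.70850371182337, 'fy': 437.70850371182337, 'cx': 324.6863056285753, 'cy': 196.48882584670977, 'distortion': array([0.03442648, 0.        , 0.        , 0.        , 0.        ]), 'world_to_cam': array([[-0.00152379, -0.9997066 , -0.02417435,  0.01705606],
       [ 0.99046065, -0.00483975,  0.13771084, -0.59819002],
       [-0.13778743, -0.0237339 ,  0.99017742, -0.982349  ],
       [ 0.        ,  0.        ,  0.        ,  1.        ]])}
side {'fx': 426.8841784963588, 'fy': 426.8841784963588, 'cx': 314.46789520241475, 'cy': 192.85559827176075, 'distortion': array([-0.06909842,  0.        ,  0.        ,  0.        ,  0.        ]), 'world_to_cam': array([[-9.99948424e-01,  6.17943876e-03,  8.05997636e-03,
         5.84634065e-01],
       [ 3.20183893e-04, -7.74025405e-01,  6.33154459e-01,
        -2.64896632e-02],
       [ 1.01511657e-02,  6.33124384e-01,  7.73983506e-01,
        -9.46403832e-01],
       [ 0.00000000e+00,  0.00000000e+00,  0.00000000e+00,
         1.00000000e+00]])}
```

View pics/top0.png

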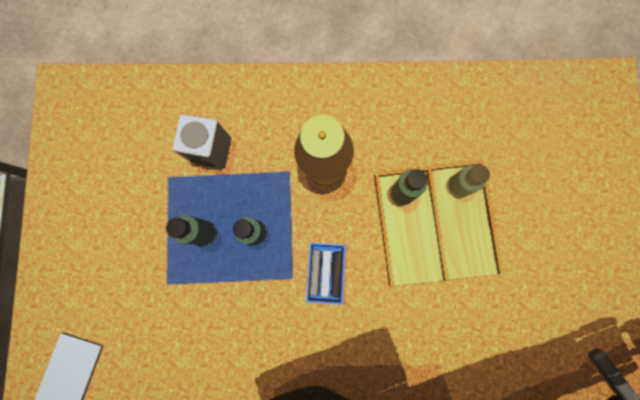

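View pics/side0.png

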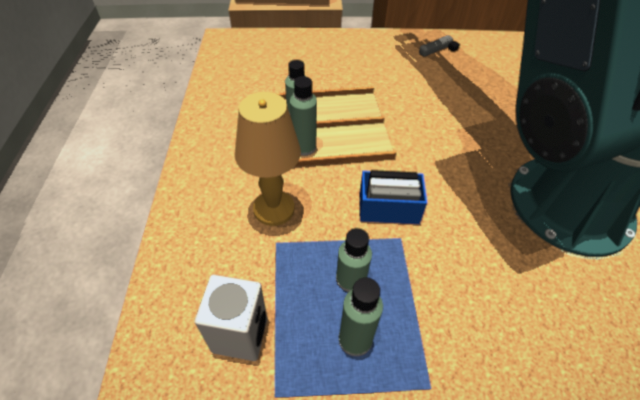

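The top view shows the mat on the left with the tall cap at about (182,229) and the short cap at about (246,230). In the tray, the left lane holds tall_old (cap ~(416,180)) and the right lane holds short_old (cap ~(479,176)). The side view shows the tall flask nearest the camera (cap 365,290), the short one at (357,240), the bin at (393,195) and the lamp at (268,155).

```bash
cat > h.py <<'E'
import numpy as np,cv2
from rig import env
def ray(n,u,v,z):
    i=env.camera_info(n);K=np.array([[i['fx'],0,i['cx']],[0,i['fy'],i['cy']],[0,0,1.]])
    p=cv2.undistortPoints(np.array([[[u,v]]],float),K,i['distortion'])[0,0]
    T=i['world_to_cam'];R=T[:3,:3];c=-R.T@T[:3,3];d=R.T@np.array([p[0],-p[1],-1]);return (c+d*(z-c[2])/d[2]).round(4)
def proj(n,P):
    i=env.camera_info(n);K=np.array([[i['fx'],0,i['cx']],[0,i['fy'],i['cy']],[0,0,1.]])
    P=np.atleast_2d(P);T=i['world_to_cam'];c=P@T[:3,:3].T+T[:3,3];c=c*[1,-1,-1]
    return cv2.projectPoints(c.reshape(-1,1,3),np.zeros(3),np.zeros(3),K,i['distortion'])[0][:,0].round(1)
E
python3 - <<'E'
from h import *
for nm,n,u,v,z in [("tall","top",180,227,.199),("tall","side",366.5,288,.199),("short","top",244,228,.149),("short","side",357.5,238,.149),
 ("told","top",418,178,.201),("told","side",304,84,.201),("sold","top",481,174,.151),("sold","side",296.5,67,.151),("lamp","top",322,135,.3),("speaker","top",197,135,.14),
 ("mat","top",168,177,.004),("mat","top",290,172,.004),("mat","top",293,278,.004),("mat","top",168,283,.004),
 ("bin","top",310,244,.075),("bin","top",345,245,.075),("bin","top",342,304,.075),("bin","top",307,302,.075),
 ("trayNL","top",390,286,.01),("trayNR","top",497,275,.02),("trayFR","top",478,165,.024),("trayFL","top",376,173,.024),("mid","top",441,281,.02)]:
    print(nm,n,ray(n,u,v,z))
I=[env.grab_frame(n) for n in("top",)][0]
cv2.imwrite("pics/t1.png",cv2.resize(I[100:310,150:520],None,fx=2.1,fy=2.1,interpolation=2)[:,:,::-1])
E
```

```text
tall top [0.5172 0.2959 0.199 ]
tall side [0.5151 0.3013 0.199 ]
short top [0.518  0.1803 0.149 ]
short side [0.5154 0.1849 0.149 ]
told top [ 0.6119 -0.1726  0.201 ]
told side [ 0.6072 -0.1635  0.201 ]
sold top [ 0.6285 -0.3119  0.151 ]
sold side [ 0.6269 -0.2983  0.151 ]
lamp top [0.6726 0.0136 0.3   ]
speaker top [0.7201 0.2887 0.14  ]
mat top [0.6536 0.4002 0.004 ]
mat top [0.6644 0.1009 0.004 ]
mat top [0.4091 0.0913 0.004 ]
mat top [0.3984 0.3875 0.004 ]
bin top [0.4868 0.0473 0.075 ]
bin top [ 0.4844 -0.0307  0.075 ]
bin top [ 0.3567 -0.0231  0.075 ]
bin top [0.3608 0.0534 0.075 ]
trayNL top [ 0.3911 -0.1362  0.01  ]
trayNR top [ 0.4174 -0.3797  0.02  ]
trayFR top [ 0.6744 -0.3485  0.024 ]
trayFL top [ 0.6568 -0.1072  0.024 ]
mid top [ 0.4034 -0.2521  0.02  ]
```

View pics/t1.png

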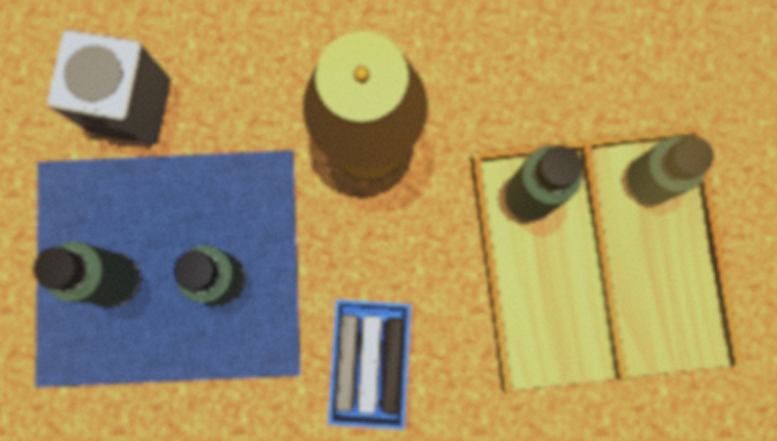

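The 2x crop confirms the cap tops at top-view pixels (179,228) for the tall flask and (243,229) for the short one. Results, which agree within a few mm between cameras and match the sizes given:

| Item | World x, y (m) |
|---|---|
| tall_new | 0.516, 0.298 |
| short_new | 0.517, 0.182 |
| tray centre (yaw about 6°) | 0.535, -0.243 |
| tall lane, target | 0.478, -0.184 |
| short lane, target | 0.492, -0.313 |

The tool always points down, so I can't turn a flask over directly. Instead I'll tip it onto its side on the free table at y≈0.48. Then I'll grip it lightly near the base, and it should swing cap-down as I lift. The reverse sequence puts it upright again.

send_rows:
  increments:
    - [0.091, 0.349, -0.286, -0.08, 0.389]
    - [0.091, 0.349, -0.286, -0.08, 0.389]
    - [0.091, 0.349, -0.286, -0.08, 0.389]
    - [0.091, 0.349, -0.286, -0.08, 0.389]
    - [0.091, 0.349, -0.286, -0.08, 0.389]
    - [0.091, 0.349, -0.286, -0.08, 0.389]
    - [0.091, 0.349, -0.286, -0.08, 0.389]
    - [0.091, 0.349, -0.286, -0.08, 0.389]
    - [0.091, 0.349, -0.286, -0.08, 0.389]
    - [0.091, 0.349, -0.286, -0.08, 0.389]
  newtons: 20

```text
time_s: 0.98
position: [0.4611, -0.2845, 0.295]
tool_rot: [0.0, 1.0, 0.0, 0.0]
contact_force: [1.3, -0.5, -0.4]
gripper_width: 0.091
grasp_force: 0.0
```

send_rows:
  increments:
    - [0.091, 0.04, -0.55, 0, 0]
    - [0.091, 0.04, -0.55, 0, 0]
    - [0.091, 0.04, -0.55, 0, 0]
    - [0.091, 0.04, -0.55, 0, 0]
    - [0.091, 0.04, -0.55, 0, 0]
    - [0.091, 0.04, -0.55, 0, 0]
    - [0.091, 0.04, -0.55, 0, 0]
    - [0.091, 0.04, -0.55, 0, 0]
    - [0.091, 0.04, -0.55, 0, 0]
    - [0.091, 0.04, -0.55, 0, 0]

```text
time_s: 1.82
position: [0.4901, 0.1313, 0.2948]
tool_rot: [-0.0, 1.0, 0.0, 0.0]
contact_force: [1.6, -0.1, 0.5]
gripper_width: 0.0908
grasp_force: 0.0
```

send_rows:
  increments:
    - [0.091, 0.005, -0.04, 0, 0]
    - [0.091, 0.015, -0.08, 0, 0]
    - [0.091, 0.02, -0.12, 0, 0]
    - [0.091, 0.02, -0.14, 0, 0]
    - [0.091, 0.02, -0.14, 0, 0]
    - [0.091, 0.02, -0.14, 0, 0]

```text
time_s: 2.32
position: [0.5101, 0.2699, 0.2942]
tool_rot: [0.0, 1.0, 0.001, -0.0]
contact_force: [-0.1, -2.0, -0.2]
gripper_width: 0.0912
grasp_force: 0.0
```

send_rows:
  increments:
    - [0.091, 0.006, -0.028, 0, 0]
    - [0.091, 0.006, -0.028, 0.03, 0]
    - [0.091, 0.006, -0.028, 0.06, 0]
    - [0.091, 0.006, -0.028, 0.09, 0]
    - [0.091, 0.006, -0.028, 0.117, 0]
    - [0.091, 0.006, -0.028, 0.117, 0]
    - [0.03, 0.006, -0.028, 0.117, 0]
    - [0.03, 0.006, -0.028, 0.117, 0]
    - [0.03, 0.006, -0.028, 0.117, 0]
    - [0.03, 0.006, -0.028, 0.117, 0]

```text
time_s: 3.15
position: [0.5173, 0.2974, 0.1795]
tool_rot: [-0.001, 1.0, 0.0, 0.001]
contact_force: [0.2, -0.0, 0.2]
gripper_width: 0.0671
grasp_force: 0.0
```

send_rows:
  increments:
    - [0.03, 0, 0, 0, 0]
    - [0.03, 0, 0, 0, 0]
    - [0.03, 0, 0, 0, 0]
    - [0.03, 0, 0, 0, 0]
    - [0.03, 0, 0, 0, 0]

```text
time_s: 3.57
position: [0.5167, 0.2976, 0.178]
tool_rot: [-0.0, 1.0, 0.0, 0.0]
contact_force: [-0.2, 3.6, 1.5]
gripper_width: 0.0401
grasp_force: 20.0
```

send_rows:
  increments:
    - [0.03, 0, 0, -0.03, 0]
    - [0.03, 0, 0, -0.03, 0]
    - [0.03, -0.012, -0.033, -0.03, 0]
    - [0.03, -0.024, -0.066, -0.03, 0]
    - [0.03, -0.036, -0.099, -0.03, 0]
    - [0.03, -0.049, -0.132, -0.03, 0]
    - [0.03, -0.06, -0.162, -0.03, 0]
    - [0.03, -0.067, -0.182, -0.03, 0]
    - [0.03, -0.067, -0.182, -0.03, 0]
    - [0.03, -0.067, -0.182, -0.02, 0]

```text
time_s: 4.4
position: [0.4492, 0.4804, 0.1979]
tool_rot: [-0.001, 1.0, 0.001, 0.001]
contact_force: [0.1, 0.7, -4.2]
gripper_width: 0.0394
grasp_force: 20.0
```

send_rows:
  increments:
    - [0.03, 0, 0, 0.01, 0]
    - [0.03, 0, 0, 0.018, 0]
    - [0.03, 0, 0, 0.022, 0]
    - [0.03, 0, 0, 0.022, 0]

```text
time_s: 4.73
position: [0.4499, 0.4784, 0.1748]
tool_rot: [0.0, 1.0, -0.0, -0.0]
contact_force: [0.2, -0.5, -5.5]
gripper_width: 0.0395
grasp_force: 20.0
```

send_rows:
  increments:
    - [0.03, 0, 0, 0, 0]
    - [0.03, 0.016, 0, -0.001, 0]
    - [0.03, 0.033, 0, -0.002, 0]
    - [0.03, 0.049, 0, -0.001, 0]
    - [0.03, 0.065, 0, 0.002, 0]
    - [0.03, 0.084, 0, 0.006, 0]
    - [0.03, 0.103, 0, 0.012, 0]
    - [0.03, 0.12, 0, 0.021, 0]
    - [0.03, 0.137, 0, 0.031, 0]
    - [0.03, 0.137, 0, 0.031, 0]
  newtons: 6

```text
time_s: 5.57
position: [0.5944, 0.4807, 0.1483]
tool_rot: [-0.003, 1.0, -0.0, 0.005]
contact_force: [13.1, -0.8, 25.9]
gripper_width: 0.0439
grasp_force: 13.2
```

```bash
python3 - <<'E'
from h import *
print(env.sense()['moment'],env.sense()['contact_force'])
I=env.grab_frame("top")
J=env.grab_frame("side")[250:400,300:500]
cv2.imwrite("pics/t2.png",np.hstack([cv2.resize(I[140:320,40:240],None,fx=2,fy=2),cv2.resize(J,(400,360))])[:,:,::-1])
E
```

```text
[-0.10139947 -2.2730298  -0.02262638] [13.10372007 -0.80310924 25.92159672]
```

View pics/t2.png

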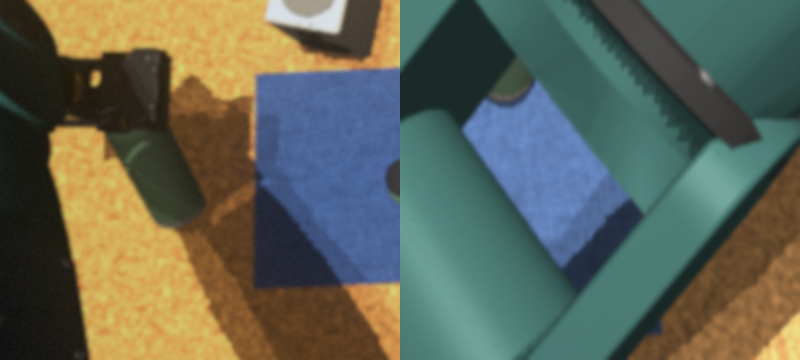

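The flask is tipping: its base is at crop (175,215) and its cap is in the fingers. The fingers have slid onto the shoulder, though, with 26 N showing. I'll ease up along its axis before going on.

send_rows:
  increments:
    - [0.03, 0.003, 0, -0.004, 0]
    - [0.03, 0.006, 0, -0.008, 0]
    - [0.03, 0.006, 0, -0.008, 0]

```text
time_s: 5.92
position: [0.5939, 0.4792, 0.1535]
tool_rot: [-0.0, 1.0, 0.0, 0.001]
contact_force: [4.6, -1.0, 6.5]
gripper_width: 0.0396
grasp_force: 6.1
```

```bash
python3 - <<'E'
from h import *
s=env.sense();print(s['moment'],s['contact_force'],s['gripper_width'])
for u,v in [(125,252),(142,247),(130,252)]: print(ray("top",u,v,0.0))
E
```

```text
[-0.2113314  -0.72324287  0.04516283] [ 4.57176196 -1.03036938  6.51304964] 0.039556299936081084
[0.4718 0.496  0.    ]
[0.4835 0.456  0.    ]
[0.4717 0.484  0.    ]
```

send_rows:
  increments:
    - [0.03, 0.004, 0, 0, 0]
    - [0.03, 0.021, 0, 0.009, 0]
    - [0.03, 0.037, 0, 0.021, 0]
    - [0.03, 0.052, 0, 0.034, 0]
    - [0.03, 0.052, 0, 0.034, 0]
  newtons: 4

```text
time_s: 6.33
position: [0.6456, 0.478, 0.1152]
tool_rot: [0.001, 1.0, -0.0, -0.001]
contact_force: [2.5, -0.9, 0.6]
gripper_width: 0.0399
grasp_force: 4.8
```

send_rows:
  increments:
    - [0.03, 0.013, 0, 0.016, 0]
    - [0.03, 0.024, 0, 0.032, 0]
    - [0.03, 0.034, 0, 0.05, 0]
    - [0.03, 0.041, 0, 0.067, 0]
    - [0.03, 0.046, 0, 0.083, 0]
    - [0.03, 0.048, 0, 0.094, 0]
    - [0.03, 0.048, 0, 0.094, 0]

```text
time_s: 6.92
position: [0.6917, 0.4787, 0.022]
tool_rot: [0.001, 1.0, 0.0, -0.001]
contact_force: [-0.3, -0.5, -2.8]
gripper_width: 0.0399
grasp_force: 4.0
```

```bash
python3 - <<'E'
from h import *
s=env.sense();print(s['moment'],s['contact_force'],s['gripper_width'])
I=env.grab_frame("top")
cv2.imwrite("pics/t3.png",cv2.resize(I[100:300,40:240],None,fx=2.5,fy=2.5)[:,:,::-1])
E
```

```text
[-0.08565293  0.15243021  0.08087932] [-0.34305333 -0.47412133 -2.77909149] 0.03992684169900315
```

View pics/t3.png

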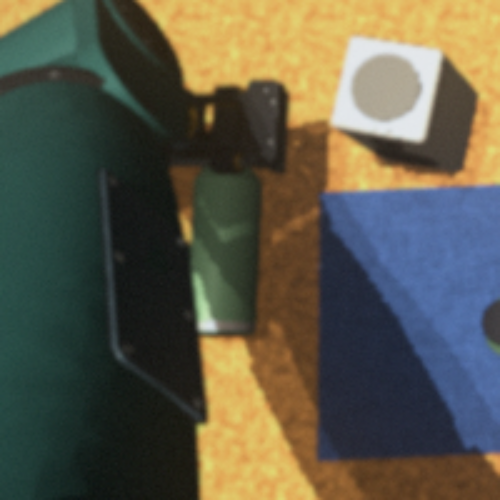

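The flask is lying flat along x: its base is at crop (230,328), about x 0.506, and its cap is in the fingers. Next I'll open a little and slide back to the base end while straddling it.

send_rows:
  increments:
    - [0.03, 0, 0, 0.002, 0]
    - [0.078, 0, 0, 0.003, 0]
    - [0.078, 0, 0, 0.003, 0]
    - [0.078, 0, 0, 0.003, 0]
    - [0.078, 0, 0, 0.003, 0]
    - [0.078, -0.03, 0, 0.003, 0]
    - [0.078, -0.07, 0, 0.003, 0]
    - [0.078, -0.11, 0, 0.003, 0]
    - [0.078, -0.14, 0, 0.003, 0]
    - [0.078, -0.164, 0, 0.003, 0]
  newtons: 8

```text
time_s: 7.8
position: [0.5259, 0.4791, 0.022]
tool_rot: [0.0, 1.0, 0.001, -0.0]
contact_force: [-0.0, 0.9, 0.6]
gripper_width: 0.0777
grasp_force: 0.0
```

send_rows:
  increments:
    - [0.078, 0, 0, 0, 0]
    - [0.05, 0, 0, 0, 0]
    - [0.05, 0, 0, 0, 0]
    - [0.05, 0, 0, 0, 0]
    - [0.05, 0, 0, 0, 0]
    - [0.05, 0, 0, 0, 0]

```text
time_s: 8.3
position: [0.5294, 0.4791, 0.0219]
tool_rot: [-0.0, 1.0, -0.0, 0.0]
contact_force: [2.3, -3.4, 4.2]
gripper_width: 0.0592
grasp_force: 8.0
```

send_rows:
  increments:
    - [0.05, 0, 0, -0.02, 0]
    - [0.05, 0, 0, -0.04, 0]
    - [0.05, 0, 0, -0.06, 0]
    - [0.05, 0, 0, -0.085, 0]
    - [0.05, 0, 0, -0.11, 0]
    - [0.05, 0, 0, -0.135, 0]
    - [0.05, 0, 0, -0.16, 0]
    - [0.05, 0, 0, -0.185, 0]
    - [0.05, 0, 0, -0.21, 0]
    - [0.05, 0, 0, -0.21, 0]

```text
time_s: 9.13
position: [0.5302, 0.4805, 0.2366]
tool_rot: [-0.002, 1.0, 0.0, 0.002]
contact_force: [1.2, 0.8, -3.3]
gripper_width: 0.0596
grasp_force: 8.0
```

```bash
python3 - <<'E'
from h import *
s=env.sense();print(s['moment'],s['contact_force'],s['gripper_width'])
I=env.grab_frame("top")
cv2.imwrite("pics/t4.png",cv2.resize(I[100:300,40:240],None,fx=2.5,fy=2.5)[:,:,::-1])
E
```

```text
[ 0.13734722 -0.16371832  0.03872832] [ 1.21098152  0.78189246 -3.30687664] 0.05958747950130092
```

View pics/t4.png

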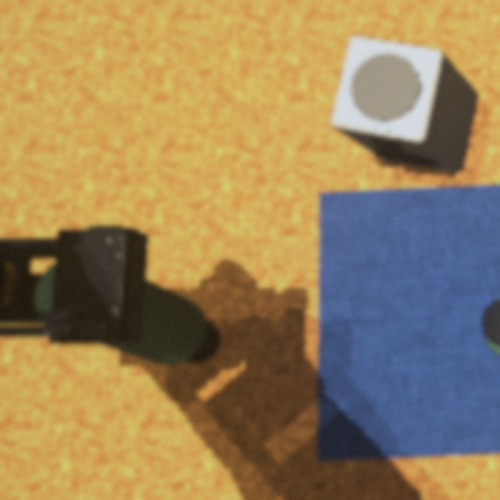

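The flask has swung under the grip, and its cap now shows at about crop (210,335). I'll hold still and compare that with a straight-down projection.

send_rows:
  increments:
    - [0.05, 0, 0, 0, 0]
    - [0.05, 0, 0, 0, 0]
    - [0.05, 0, 0, 0, 0]
    - [0.05, 0, 0, 0, 0]
    - [0.05, 0, 0, 0, 0]
    - [0.05, 0, 0, 0, 0]
    - [0.05, 0, 0, 0, 0]

```text
time_s: 9.77
position: [0.5283, 0.4792, 0.2314]
tool_rot: [0.0, 1.0, 0.0, -0.0]
contact_force: [-0.3, 0.5, -3.6]
gripper_width: 0.0595
grasp_force: 8.0
```

```bash
python3 - <<'E'
from h import *
s=env.sense();print(s['moment'],s['contact_force'])
for a in (0,20,-20,-40): 
  t=np.radians(a);print(a,proj("top",[.530+.17*np.sin(t),.48,.2476-.17*np.cos(t)]))
I=env.grab_frame("top")
cv2.imwrite("pics/t5.png",cv2.resize(I[140:280,40:240],None,fx=2.5,fy=2.5)[:,:,::-1])
E
```

```text
[ 0.04215679 -0.04227282 -0.01855825] [-0.27418578  0.54580931 -3.57348927]
0 [[117.3 225.4]]
20 [[116.7 199.1]]
-20 [[113.2 251.5]]
-40 [[104.4 275.7]]
```

View pics/t5.png

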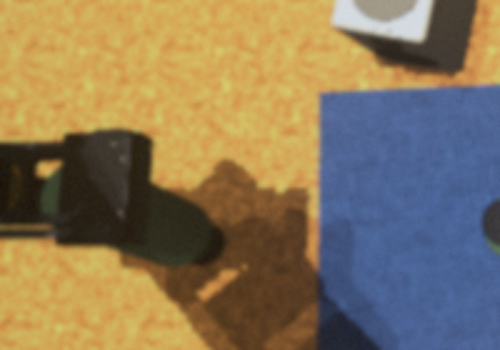

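The cap end at crop (212,240) matches a straight-down hang to within about 5°, and it has been held there for more than 0.6 s. Now I'll lower it and lay it down towards -x.

send_rows:
  increments:
    - [0.05, 0.02, 0, 0.01, 0]
    - [0.05, 0.04, 0, 0.025, 0]
    - [0.05, 0.06, 0, 0.04, 0]
    - [0.05, 0.07, 0, 0.05, 0]
    - [0.05, 0.07, 0, 0.058, 0]
    - [0.05, 0.07, 0, 0.064, 0]
    - [0.05, 0.07, 0, 0.066, 0]
    - [0.05, 0.07, 0, 0.066, 0]
  newtons: 6

```text
time_s: 10.48
position: [0.5983, 0.4796, 0.1664]
tool_rot: [-0.0, 1.0, 0.0, 0.0]
contact_force: [-0.0, -0.6, 0.7]
gripper_width: 0.0593
grasp_force: 6.0
```

send_rows:
  increments:
    - [0.05, -0.016, 0, -0.001, 0]
    - [0.05, -0.033, 0, -0.001, 0]
    - [0.05, -0.049, 0, -0.001, 0]
    - [0.05, -0.065, 0, 0.003, 0]
    - [0.05, -0.083, 0, 0.007, 0]
    - [0.05, -0.1, 0, 0.013, 0]
    - [0.05, -0.117, 0, 0.022, 0]
    - [0.05, -0.117, 0, 0.022, 0]
  newtons: 5

```text
time_s: 11.15
position: [0.4776, 0.4789, 0.1427]
tool_rot: [0.001, 1.0, 0.001, -0.001]
contact_force: [-3.5, -0.1, 2.6]
gripper_width: 0.0595
grasp_force: 5.0
```

send_rows:
  increments:
    - [0.05, -0.024, 0, 0.011, 0]
    - [0.05, -0.044, 0, 0.026, 0]
    - [0.05, -0.06, 0, 0.044, 0]
    - [0.05, -0.074, 0, 0.064, 0]
    - [0.05, -0.085, 0, 0.086, 0]
    - [0.05, -0.092, 0, 0.108, 0]
    - [0.05, -0.095, 0, 0.121, 0]
    - [0.05, -0.095, 0, 0.121, 0]
    - [0.05, -0.095, 0, 0.121, 0]

```text
time_s: 11.9
position: [0.3863, 0.4791, 0.0228]
tool_rot: [0.0, 1.0, 0.0, -0.0]
contact_force: [-0.8, -0.3, -2.6]
gripper_width: 0.0592
grasp_force: 5.0
```

```bash
python3 - <<'E'
from h import *
s=env.sense();print(s['moment'],s['contact_force'],s['gripper_width'],s['joint_pos'])
I=env.grab_frame("top")
cv2.imwrite("pics/t6.png",cv2.resize(I[140:340,40:240],None,fx=2.5,fy=2.5)[:,:,::-1])
E
```

```text
[-0.11814436  0.35762539 -0.04927715] [-0.77004752 -0.33945087 -2.62531399] 0.059167971336148956 [8.54423952e-01 5.41393803e-01 1.95243006e+00 1.39775141e-04
 6.48637500e-01 2.42429193e+00]
```

View pics/t6.png

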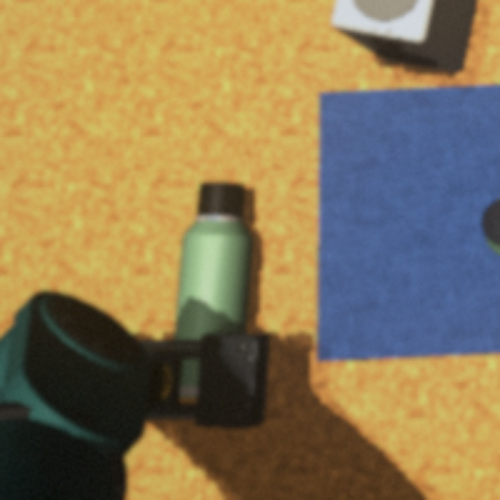

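The flask is lying straight again. Its cap tip is at crop (222,184), which is pixel (129,214), and its base is in the fingers.

```bash
python3 - <<'E'
from h import *
print(ray("top",128.8,213.8,.04),ray("top",126.8,226,.05), proj("top",[.386,.479,.03]))
E
```

```text
[0.5598 0.4737 0.04  ] [0.5306 0.4718 0.05  ] [[123.7 289.4]]
```

send_rows:
  increments:
    - [0.05, 0, 0, 0.002, 0]
    - [0.078, 0, 0, 0.003, 0]
    - [0.078, 0, 0, 0.003, 0]
    - [0.078, 0, 0, 0.003, 0]
    - [0.078, 0, 0, 0.003, 0]
    - [0.078, 0.03, 0, 0.003, 0]
    - [0.078, 0.07, 0, 0.003, 0]
    - [0.078, 0.11, 0, 0.003, 0]
    - [0.078, 0.14, 0, 0.003, 0]
    - [0.078, 0.163, 0, 0.003, 0]
  newtons: 6

```text
time_s: 12.78
position: [0.5524, 0.4791, 0.0202]
tool_rot: [-0.0, 1.0, -0.0, 0.001]
contact_force: [-0.5, 0.2, -0.4]
gripper_width: 0.0778
grasp_force: 0.0
```

send_rows:
  increments:
    - [0.078, 0, 0, 0, 0]
    - [0.03, 0, 0, 0, 0]
    - [0.03, 0, 0, 0, 0]
    - [0.03, 0, 0, 0, 0]
    - [0.03, 0, 0, 0, 0]
    - [0.03, 0, 0, 0, 0]
    - [0.03, 0, 0, 0, 0]
    - [0.03, 0, 0, 0, 0]

```text
time_s: 13.45
position: [0.5489, 0.4794, 0.0198]
tool_rot: [-0.0, 1.0, 0.0, -0.0]
contact_force: [-2.5, 0.8, 2.6]
gripper_width: 0.0397
grasp_force: 6.0
```

send_rows:
  increments:
    - [0.03, 0, 0, -0.02, 0]
    - [0.03, 0, 0, -0.045, 0]
    - [0.03, 0, 0, -0.07, 0]
    - [0.03, 0, 0, -0.095, 0]
    - [0.03, 0, 0, -0.12, 0]
    - [0.03, 0, 0, -0.145, 0]
    - [0.03, 0, 0, -0.17, 0]
    - [0.03, 0, 0, -0.195, 0]
    - [0.03, 0, 0, -0.22, 0]
    - [0.03, 0, 0, -0.22, 0]
  newtons: 7

```text
time_s: 14.28
position: [0.5508, 0.4806, 0.2449]
tool_rot: [-0.002, 1.0, 0.0, 0.003]
contact_force: [0.4, 0.6, -2.1]
gripper_width: 0.0398
grasp_force: 7.0
```

```bash
python3 - <<'E'
from h import *
s=env.sense();print(s['moment'],s['contact_force'],s['gripper_width'])
I=env.grab_frame("top")
cv2.imwrite("pics/t7.png",cv2.resize(I[140:300,40:240],None,fx=2.5,fy=2.5)[:,:,::-1])
for x in (.46,.5,.549,.6): print(proj("top",[x,.479,.24-.184]))
E
```

```text
[ 0.12734214 -0.05411059  0.04370462] [ 0.39476593  0.62595776 -2.06170446] 0.03983264104614681
[[120.4 256.9]]
[[121.5 239.2]]
[[122.9 217.8]]
[[124.3 195.8]]
```

View pics/t7.png

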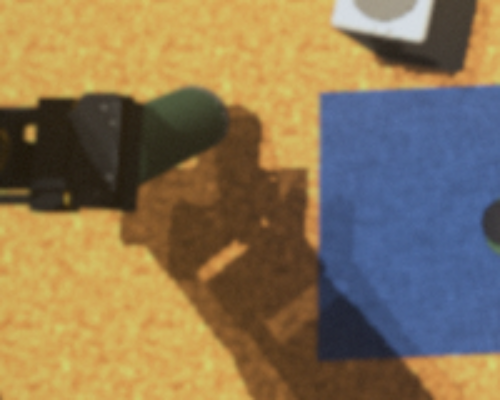

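The flask hangs cap-up but has swung past vertical. Its base is at about crop (195,118), tilted roughly 20° towards +x. I'll let it settle and measure the base numerically.

send_rows:
  increments:
    - [0.03, 0, 0, 0, 0]
    - [0.03, 0, 0, 0, 0]
    - [0.03, 0, 0, 0, 0]
    - [0.03, 0, 0, 0, 0]

```text
time_s: 14.67
position: [0.5487, 0.4788, 0.2379]
tool_rot: [0.001, 1.0, 0.0, -0.001]
contact_force: [0.1, 0.7, -3.8]
gripper_width: 0.0399
grasp_force: 7.0
```

```bash
cat >> h.py <<'E'
def blob(u0,u1,v0,v1,name="top",show=True):
    I=env.grab_frame(name)[v0:v1,u0:u1].astype(int);r,g,b=I[...,0],I[...,1],I[...,2]
    m=(g>r+4)&(g>b-2)&(g>25)
    if show:
        for k in range(0,m.shape[0],2): print(v0+k,''.join('#' if a else '.' for a in m[k]))
    return m
E
python3 - <<'E'
from h import *
s=env.sense();print(s['position'],s['moment'],s['contact_force'])
blob(85,140,165,235)
I=env.grab_frame("top");print(I[187,118],I[187,112],I[195,110],I[187,128])
E
```

```text
[0.5487018  0.4788334  0.23793544] [ 0.00305638  0.00742436 -0.01874477] [ 0.11763237  0.7062697  -3.75521621]
165 .......................................................
167 .......................................................
169 .......................................................
171 .......................................................
173 .......................................................
175 .......................................................
177 .......................................................
179 .......................................................
181 .......................................................
183 .......................................................
185 .......................................................
187 .......................................................
189 .......................................................
191 .......................................................
193 .......................................................
195 .......................................................
197 .........................
[... 466 characters left out ...]
............................................
215 .......................................................
217 .......................................................
219 .......................................................
221 .......................................................
223 .......................................................
225 .......................................................
227 ##.....................................................
229 .......................................................
231 .......................................................
233 .......................................................
[213 169  88] [212 163  84] [211 175  90] [213 180  93]
```

```bash
cat >> h.py <<'E'
def amap(u0,u1,v0,v1,name="top",st=2):
    I=env.grab_frame(name).astype(int)
    for v in range(v0,v1,st):
        print(v,''.join('.' if r>g+12 else ('#' if g>b+1 and g>r+1 else ('b' if b>r+15 and b>g+8 else 'x')) for r,g,b in I[v,u0:u1]))
E
python3 - <<'E'
from h import *
amap(80,150,170,260)
E
```

```text
170 ......................................................................
172 ......................................................................
174 ..................................................xx..................
176 ......................................................................
178 ......................................................................
180 xxxxxxxxxxxx..........................................................
182 xxxxxxxxxxxxxxxx......................................................
184 xxxxxxxxxxxxxxxxxx....................................................
186 xxxxxxxxxxxxx.xxxx....................................................
188 xxxxxxxxxxxxxxxxxxx...................................................
190 xxxxxxxxxxxxxxxxxxx...................................................
192 xxxxxxxxxxxxxxxxxx....................................................
194 xxxxxxxxxxxxxxxxxx....................................................
196 xxxxxxxxxxxxxxxxxx....................................................
198 xxxxxxxxxxxxxxxxxx............................
[... 1574 characters left out ...]
.........................
242 ...................x..................................................
244 ......................................................................
246 ......................................................................
248 ......................................................................
250 ......................................................................
252 ......................................................................
254 ......................................................................
256 ......................................................................
258 ......................................................................
```

The base-disc centre is at about (120,223), so the flask hangs within about 4° of vertical. I'll tighten the grip and carry it to the tall lane.

send_rows:
  increments:
    - [0.03, 0, 0, -0.01, 0]
    - [0.03, -0.001, 0.005, -0.03, 0]
    - [0.03, -0.002, 0.015, -0.055, 0]
    - [0.03, -0.005, 0.035, -0.08, 0]
    - [0.03, -0.008, 0.065, -0.1, 0]
    - [0.03, -0.012, 0.1, -0.11, 0]
    - [0.03, -0.016, 0.135, -0.11, 0]
    - [0.03, -0.02, 0.17, -0.11, 0]
    - [0.03, -0.024, 0.205, -0.11, 0]
    - [0.03, -0.028, 0.24, -0.11, 0]
  newtons: 25

```text
time_s: 15.65
position: [0.521, 0.2377, 0.3506]
tool_rot: [-0.0, 1.0, 0.001, 0.001]
contact_force: [1.1, -0.1, -3.7]
gripper_width: 0.0398
grasp_force: 25.0
```

send_rows:
  increments:
    - [0.03, -0.004, 0.035, 0, 0]
    - [0.03, -0.008, 0.07, 0, 0]
    - [0.03, -0.012, 0.105, 0, 0]
    - [0.03, -0.016, 0.14, 0, 0]
    - [0.03, -0.02, 0.175, 0, 0]
    - [0.03, -0.024, 0.21, 0, 0]
    - [0.03, -0.028, 0.245, 0, 0]
    - [0.03, -0.032, 0.28, 0, 0]
    - [0.03, -0.036, 0.31, 0, 0]
    - [0.03, -0.038, 0.335, 0, 0]

```text
time_s: 16.48
position: [0.4832, -0.0978, 0.3507]
tool_rot: [0.0, 1.0, -0.0, 0.001]
contact_force: [0.1, 0.5, -4.9]
gripper_width: 0.0392
grasp_force: 25.0
```

send_rows:
  increments:
    - [0.03, -0.002, 0.025, 0, 0]
    - [0.03, -0.003, 0.05, 0, 0]
    - [0.03, -0.004, 0.07, 0, 0]
    - [0.03, -0.005, 0.083, 0, 0]
    - [0.03, -0.005, 0.088, 0, 0]
    - [0.03, -0.005, 0.088, 0, 0]
    - [0.03, -0.005, 0.088, 0, 0]

```text
time_s: 17.07
position: [0.4789, -0.1833, 0.3498]
tool_rot: [-0.0, 1.0, 0.0, 0.0]
contact_force: [0.0, 0.2, -4.2]
gripper_width: 0.0394
grasp_force: 25.0
```

```bash
python3 - <<'E'
from h import *
s=env.sense();print(s['position'],s['moment'],s['contact_force'],s['gripper_width'])
p=s['position'];print(proj("top",[p+[0,0,-.173],p+[.03,0,-.173],p+[0,.03,-.173],p+[-.03,0,-.173],p+[0,-.03,-.173]]))
print(proj("side",[p+[0,0,-.173],p+[.03,0,-.173],p+[0,.03,-.173],p+[-.03,0,-.173],p+[0,-.03,-.173]]))
amap(375,470,190,290)
E
```

```text
[ 0.47888906 -0.18325095  0.34982128] [ 0.07455424 -0.06797556  0.01328272] [ 2.78028851e-03  1.66014537e-01 -4.15369257e+00] 0.03942538020616591
[[423.3 246.3]
 [422.7 231.1]
 [408.  246.3]
 [423.8 261.6]
 [438.6 246.3]]
[[363.4  87.9]
 [349.6  87.8]
 [364.5  96.6]
 [377.2  88. ]
 [362.3  79.6]]
190 ......x####x.....xxxxxxxxx#########xxxxxxxxx#######xxx.......xxxxxxx###x....xxxxxxxxxxxxxxx####
192 ......xx###x.....xxxxxxxxxx######################xxxxxx......xxxxxxx###xx.....x.xxxxxxxxxxx###x
194 .......x###x.....xxxxxxxxxxxx####################xxxxxx......xxxxxxx#####xx..xxxxx.xxxxxxx####x
196 .......x###x.....xxxxxxxxxxxxxxx###########xx####xxxxxx.......xxxxxxx#####xxxxxxxxxxxxxxx####x#
198 .......x####......xxxxxxxxxxxxxxxxxxxxxx.....x####xxxxxx......xxxxxxx####xxxxxxxxxxxxxxx#######
200 .......x####x......xxxxxxxxxxxxxxxxxx........x###xxxxxxx......xxxxxxxx##xxxxxxxxxxxxxxxx#######
202 ........x#####x......xxxxxxxxxxxxxx..........x#####xxxxxx.....xxxxxxx##xxxxxxxxxxxxxxxx########
204 ........x######xx........xxx................x######xxxx#x......xxxxxxxxxxxxxxxxxxxxxxx#########
20
[... 3497 characters left out ...]

276 .................................................xxxxxxxxxxxx##xx#x#########################xxx
278 .................................................xxxxxxxxxxx#xxxxx#########################....
280 ................................................xxxxxxxxxxxx#x##x#########################.....
282 ................................................xxxxxxxxxxxxx#x###x#######################.....
284 ...............................................xxxxxxxxxxxxxxxx##x########################xx...
286 ...............................................xxxxxxxxxxx#xxx#x###############################
288 ..............................................xxxxxxxxxxxxxx#xxxx##############################
```

send_rows:
  increments:
    - [0.03, 0, 0, 0.02, 0]
    - [0.03, 0, 0, 0.05, 0]
    - [0.03, 0, 0, 0.08, 0]
    - [0.03, 0, 0, 0.11, 0]
    - [0.03, 0, 0, 0.135, 0]
    - [0.03, 0, 0, 0.15, 0]
    - [0.03, 0, 0, 0.158, 0]
    - [0.03, 0, 0, 0.162, 0]
    - [0.03, 0, 0, 0.162, 0]

```text
time_s: 17.87
position: [0.4805, -0.1837, 0.1892]
tool_rot: [0.0, 1.0, 0.001, 0.001]
contact_force: [-1.8, 0.3, 1.9]
gripper_width: 0.0395
grasp_force: 25.0
```

send_rows:
  increments:
    - [0.03, 0, 0, 0.002, 0]
    - [0.03, 0, 0, 0.004, 0]
    - [0.03, 0, 0, 0.006, 0]
    - [0.03, 0, 0, 0.006, 0]
  newtons: 7

```text
time_s: 18.2
position: [0.4805, -0.1838, 0.1836]
tool_rot: [0.001, 1.0, 0.001, 0.002]
contact_force: [-0.4, 0.5, 7.9]
gripper_width: 0.04
grasp_force: 7.0
```

```bash
python3 - <<'E'
from h import *
p=env.sense()['position'];b=np.array([p[0],p[1],.006])
for h in (0,.145,.159): print(h,proj("side",[b+[.03 if h<.15 else .02,0,h],b+[-.03 if h<.15 else -.02,0,h]]).tolist())
amap(320,400,50,150,"side")
E
```

```text
0 [[344.0, 144.4], [368.3, 144.5]]
0.145 [[348.0, 97.2], [375.0, 97.4]]
0.159 [[353.0, 92.1], [371.2, 92.3]]
50 ................................xx...xxxxxxxxxxxxxxxxxxxxxxxxxxx................
52 ................................xxx..xxxxxxxxxxxxxxxxxxxxxxxxxxx................
54 ...............................xxxxxxxxxxxxxxxxxxxxxxxxxxxxxxxxxxxxx............
56 ...............................xxxxxxxxxxxxxxxxxxxxxxxxxxxxxxxxxxxxxx...........
58 ...............................xxxxxxxxxxxxxxxxxxxxxxxxxxxxxxxxxxxxxxxxx........
60 ...............................xxxxxxxxxxxxxxxxxxxxxxxxxxxxxxxxxxxxxxxxx........
62 ...............................xxxxxxxxxxxxxxxxxxxxxxxxxxxxxxxxxxxxxxxxxx.......
64 ...............................xxxxxxxxxxxxxxxxxxxxxxxxxxxxxxxxxxxxxxxxx........
66 ...............................xxxxxxxxxxxxxxxxxxxxxxxxxxxxxxxxxxxxxxxxx........
68 .................................xxxxxxxxxxxxxxxxxxxxxxxxxxxxxxxxxxxxxxx........
70 ................................xxxxxxxxxxxxxxxxxxxxxxxxxxxxxxxxxxxxxxxx........
72 ................................xxxxxxxxxxxxxxxxxxxxxxxxxxxxxxxx
[... 2533 characters left out ...]
....................
134 xxxxxxxxxxxxxxxxxxxxxxx.........x######################x........................
136 ................................x#######################........................
138 ................................x#######################x.......................
140 ................................x#######################x.......................
142 ................................x#######################x.......................
144 .................................######################x........................
146 .....................xxx.........xx###################x.........................
148 ...xxxxxxxxxxxxxxxxxxx.............xx##############xxx..........................
```

The side map shows the flask standing in the lane with its base about 4-5° towards -x (base spans u 352-375). I'll bring the grip 13 mm to -x to right it, then release.

send_rows:
  increments:
    - [0.03, -0.004, 0, 0, 0]
    - [0.03, -0.008, 0, 0, 0]
    - [0.03, -0.011, 0, 0, 0]
    - [0.03, -0.013, 0, 0, 0]
    - [0.03, -0.013, 0, 0, 0]
  newtons: 4

```text
time_s: 18.67
position: [0.466, -0.1838, 0.1823]
tool_rot: [0.0, 1.0, 0.0, 0.001]
contact_force: [-0.0, 1.4, 3.7]
gripper_width: 0.0397
grasp_force: 4.0
```

```bash
python3 - <<'E'
from h import *
s=env.sense();p=s['position'];print(p,s['contact_force']);b=np.array([p[0],p[1],.006])
for h in (0,.145): print(h,proj("side",[b+[.03,0,h],b+[-.03,0,h]]).tolist())
amap(340,390,90,150,"side",4)
E
```

```text
[ 0.46597764 -0.18382783  0.18228738] [-0.00669459  1.38420868  3.73190188]
0 [[349.9, 144.4], [374.1, 144.5]]
0.145 [[354.6, 97.3], [381.6, 97.4]]
90 .....................xxxxxxxxxxxxxxxxxxx..........
94 ..................x#####xxxxxxxxxxxxxxx##x........
98 .................x#########################x......
102 .................x########################x.......
106 ................xx########################........
110 ................x########################x........
114 ...............x########################x.........
118 ...............x########################..........
122 ..............x########################x..........
126 ..............x#######################x...........
130 xxxxxxxxx.....x######################x............
134 xxxxxx.......x#######################x............
138 .............x#######################x............
142 .............#######################x.............
146 .xxxxxxxxx....x####################x..............
```

Upright now (edges match to within about 1 px). Release and lift.

send_rows:
  increments:
    - [0.06, 0, 0, 0, 0]
    - [0.085, 0, 0, 0, 0]
    - [0.085, 0, 0, 0, 0]
    - [0.085, 0, 0, 0, 0]
    - [0.085, 0, 0, -0.02, 0]
    - [0.085, 0, 0, -0.06, 0]
    - [0.085, 0, 0, -0.1, 0]
    - [0.085, 0.01, -0.035, -0.12, 0]
    - [0.085, 0.015, -0.075, -0.12, 0]
    - [0.085, 0.02, -0.115, -0.12, 0]
  newtons: 20

```text
time_s: 19.55
position: [0.4864, -0.068, 0.3034]
tool_rot: [0.0, 1.0, -0.001, 0.002]
contact_force: [0.8, -0.5, -0.4]
gripper_width: 0.0854
grasp_force: 0.0
```

```bash
python3 - <<'E'
from h import *
b=np.array([.464,-.184,.006]);print(env.sense()['position'])
for h in (0,.145,.195): print(h,proj("side",[b+[.03 if h<.15 else .02,0,h],b+[-.03 if h<.15 else -.02,0,h]]).tolist(),proj("top",b+[0,0,h]))
amap(340,390,70,152,"side",4)
E
```

```text
[ 0.48641025 -0.06800095  0.30336787]
0 [[350.7, 144.3], [374.9, 144.4]] [[409.4 254.4]]
0.145 [[355.5, 97.2], [382.4, 97.4]] [[421.4 254. ]]
0.195 [[362.0, 78.4], [380.8, 78.6]] [[426.4 253.8]]
70 ...........................xxxxxxxxxxxxxxxxxxxx...
74 ...........................xxxxxxxxxxxxxxxxxxx....
78 .........................xxxxxxxxxxxxxxxxxxxx.....
82 ........................xxxxxxxxxxxxxxxxxxxxx.....
86 ........................xxxxxxxxxxxxxxxxxxxx......
90 ....................xxxxxxxxxxxxxxxxxxx...........
94 .................x######xxxxxxxxxxxxxxx##x........
98 ................x##########################.......
102 ................x#########################x.......
106 ................x########################x........
110 ................x#######################x.........
114 ...............x########################x.........
118 ...............x#######################x..........
122 ..............x########################x..........
126 .............xx#######################xx..........
130 xxxxxxxxxxxxxx########################xxxxx.......
134 xxxxx........x#######################x............
138 ............xx######################x.............
142 ............x######################x..............
146 ..xxxxxxxxx..xx####################x..............
150 ..................xxxxxxxxxxxxxx..................
```

The tall flask stands upright and released in its lane. Now the short one.

send_rows:
  increments:
    - [0.091, 0.005, -0.04, 0, 0]
    - [0.091, 0.01, -0.08, 0, 0]
    - [0.091, 0.015, -0.12, 0, 0]
    - [0.091, 0.02, -0.16, 0, 0]
    - [0.091, 0.025, -0.2, 0.01, 0]
    - [0.091, 0.03, -0.235, 0.03, 0]
    - [0.091, 0.031, -0.25, 0.06, 0]
    - [0.091, 0.031, -0.25, 0.095, 0]
    - [0.091, 0.031, -0.25, 0.095, 0]

```text
time_s: 20.35
position: [0.5132, 0.1812, 0.2009]
tool_rot: [0.001, 1.0, 0.001, -0.004]
contact_force: [-1.3, -0.1, -1.1]
gripper_width: 0.091
grasp_force: 0.0
```

```bash
python3 - <<'E'
from h import *
p=env.sense()['position'];print(p)
for y in(.18,.185):
  b=np.array([.517,y,.004])
  for h in (0,.095): print(h,proj("side",[b+[.03,0,h],b+[-.03,0,h]]).tolist(),proj("top",b+[0,0,h]))
amap(330,390,228,310,"side",4)
E
```

```text
[0.51318363 0.18118119 0.20085173]
0 [[334.5, 277.1], [365.4, 277.0]] [[256.6 232.4]]
0.095 [[337.0, 251.3], [370.9, 251.3]] [[248.9 230. ]]
0 [[334.6, 279.5], [365.6, 279.3]] [[254.5 232.4]]
0.095 [[337.1, 253.8], [371.2, 253.7]] [[246.6 230. ]]
228 ...............xxxxxxxxxxxxxxxxxxxxxxxxxxxxxxxxxxxxxxxxxxxxx
232 ..............xxxxxxxxxxxxxxxxxxxxxxxxxxxxxxxxxxxxxxxxxxxxxx
236 .................xxxxxxxxxxxxxxxxxxxxxxxxxxxxxxx............
240 .........xxxxxxxxxxxxxxxxxxxxxxxxxxxxxxxxxxxxxxbbbbbbbbbbbbb
244 bbbbbbbbbbbbx###xxxxxxxxxxxxxxxxxxxxxxxxxxxxxxbbbbbbbbbbbbbb
248 bbbbbbbbb######xxxxxxxxxxxxxxxxxxxxxx###xbbbbbbbbbbbbbbbbbbb
252 bbbbbbbbx#######xxxxxxxxxxxxxxxxxxxx#####xbbbbbbbbbbbbbbbbbb
256 bbbbbbbb############xxxxxxxxxxxxx#########bbbbbbbbbbbbbbbbbb
260 bbbbbbbb#################################bbbbbbbbbbbbbbbbbbb
264 bbbbbbbx################################xbbbbbbbbbbbbbbbbbbb
268 bbbbbbb################################xbbbbbbbbbbbbbbbbbbbb
272 bbbbbbx###############################xbbbbbbbbbbbbbbbbbbbbb
276 bbbbbb###############################xbbbbbbbbbbbbbbbbbbbbbb
280 bbbbbbx#############################xbbbbbbbbbbbbbbbbbbbbbbb
284 bbbbbbbbx##########################xbbbbbbbbbbbbbbbbbbbbbbbb
288 bbbbbbbbbbbxxx#################xxbbbbbbbbbbbbbbbbbbbbbbbbbbb
292 bbbbbbbbbbbbbbbbbbbbbxxxxbbbbbbbbbbbbbbbbbbbbbbbbbbbbbbbbbbb
296 bbbbbbbbbbbbbbbbbbbbbbbbbbbbbbbbbbbbbbbbbbbbbbbbbbbbbbbbbbbb
300 bbbbbbbbbbbbbbbbbbbbbbbbbbbbbbbbbbbbbbbbbbbbbbbbbbbbbbbbbbbb
304 bbbbbbbbbbbbbbbbbbbbbbbbbbbbbbbbbbbbbbbbbbbbbbbbbbbbbbbbbbbb
308 bbbbbbbbbbbbbbbbbbbbbbbbbbbbbbbbbbbbbbbbbbbbbbbbbbbbbbbbbbbb
```

send_rows:
  increments:
    - [0.091, 0.003, 0, 0.02, 0]
    - [0.091, 0.003, 0, 0.045, 0]
    - [0.091, 0.003, 0, 0.065, 0]
    - [0.091, 0.003, 0, 0.074, 0]
    - [0.03, 0.003, 0, 0.074, 0]
    - [0.03, 0.003, 0, 0.074, 0]
    - [0.03, 0.003, 0, 0.074, 0]
    - [0.03, 0.003, 0, 0.074, 0]
    - [0.03, 0.003, 0, 0.074, 0]

```text
time_s: 21.15
position: [0.5202, 0.1814, 0.1338]
tool_rot: [-0.0, 1.0, 0.0, 0.001]
contact_force: [-0.8, 0.2, 0.9]
gripper_width: 0.0605
grasp_force: 0.0
```

send_rows:
  increments:
    - [0.03, 0, 0, 0, 0]
    - [0.03, 0, 0, 0, 0]
    - [0.03, 0, 0, 0, 0]
    - [0.03, 0, 0, 0, 0]

```text
time_s: 21.48
position: [0.5197, 0.1815, 0.1329]
tool_rot: [-0.0, 1.0, 0.0, 0.0]
contact_force: [-0.8, 2.3, 2.0]
gripper_width: 0.0393
grasp_force: 20.0
```

send_rows:
  increments:
    - [0.06, 0, 0, 0, 0]
    - [0.06, 0, 0, 0, 0]
    - [0.06, -0.002, 0, 0.004, 0]
    - [0.06, -0.002, 0, 0.006, 0]
    - [0.03, -0.002, 0, 0.006, 0]
    - [0.03, -0.002, 0, 0.006, 0]
    - [0.03, -0.002, 0, 0.006, 0]
    - [0.03, -0.002, 0, 0.006, 0]
    - [0.03, -0.002, 0, 0.006, 0]

```text
time_s: 22.23
position: [0.5175, 0.1813, 0.1267]
tool_rot: [-0.0, 1.0, 0.0, -0.0]
contact_force: [0.3, 1.0, -1.8]
gripper_width: 0.04
grasp_force: 19.9
```

send_rows:
  increments:
    - [0.03, 0, 0, -0.02, 0]
    - [0.03, -0.002, -0.015, -0.03, 0]
    - [0.03, -0.01, -0.05, -0.03, 0]
    - [0.03, -0.02, -0.09, -0.03, 0]
    - [0.03, -0.03, -0.13, -0.03, 0]
    - [0.03, -0.04, -0.17, -0.03, 0]
    - [0.03, -0.05, -0.21, -0.03, 0]
    - [0.03, -0.06, -0.25, -0.03, 0]
    - [0.03, -0.065, -0.28, -0.03, 0]
    - [0.03, -0.067, -0.299, -0.03, 0]

```text
time_s: 23.07
position: [0.449, 0.4831, 0.1564]
tool_rot: [-0.0, 1.0, 0.001, -0.0]
contact_force: [0.3, 0.3, -3.1]
gripper_width: 0.0398
grasp_force: 20.0
```

send_rows:
  increments:
    - [0.03, 0, 0, 0, 0]
    - [0.03, 0, 0, 0.01, 0]
    - [0.03, 0, 0, 0.022, 0]
    - [0.03, 0, 0, 0.03, 0]
    - [0.03, 0, 0, 0.032, 0]
    - [0.03, 0, 0, 0.032, 0]

```text
time_s: 23.57
position: [0.4502, 0.479, 0.1234]
tool_rot: [0.001, 1.0, -0.0, -0.001]
contact_force: [0.2, 0.3, -2.7]
gripper_width: 0.0396
grasp_force: 20.0
```

send_rows:
  increments:
    - [0.03, 0, 0, 0, 0]
    - [0.03, 0.012, 0, -0.002, 0]
    - [0.03, 0.024, 0, -0.003, 0]
    - [0.03, 0.036, 0, -0.003, 0]
    - [0.03, 0.049, 0, -0.003, 0]
    - [0.03, 0.062, 0, -0.002, 0]
    - [0.03, 0.075, 0, 0, 0]
    - [0.03, 0.091, 0, 0.003, 0]
    - [0.03, 0.108, 0, 0.009, 0]
    - [0.03, 0.108, 0, 0.009, 0]
  newtons: 4

```text
time_s: 24.4
position: [0.5631, 0.4813, 0.1172]
tool_rot: [-0.002, 1.0, -0.0, 0.002]
contact_force: [0.3, 0.8, 11.7]
gripper_width: 0.0442
grasp_force: 6.8
```

```bash
python3 - <<'E'
from h import *
s=env.sense();p=s['position'];print(p,s['moment'],s['contact_force'],s['gripper_width'])
for a in (25,35,45):
  t=np.radians(a);g=p+[0,0,.011];ax=np.array([np.sin(t),0,np.cos(t)]);q=g-.134*ax;n=np.array([np.cos(t),0,-np.sin(t)])
  print(a,proj("top",[q,q+.03*n,q-.03*n,q+[0,-.03,0]]).tolist())
amap(90,150,180,270,"top",2)
E
```

```text
[0.56308463 0.4812765  0.117229  ] [0.28170073 0.15708008 0.03292813] [ 0.27390506  0.82251869 11.70721932] 0.044172055314293066
25 [[130.8, 237.3], [133.9, 226.4], [127.5, 248.7], [143.3, 237.3]]
35 [[127.9, 245.7], [131.9, 235.6], [123.7, 256.2], [140.6, 245.6]]
45 [[124.4, 253.3], [129.2, 244.4], [119.3, 262.7], [137.3, 253.2]]
180 ............................................................
182 ............................................................
184 ........................xxxxxxxxxxx.........................
186 ..........xxxxxxxxxx..xxxxxxxxxxxxxxxxxx....................
188 ......xxxxxxxxxxxxxxxxxxxxxxxxxxxxxxxxxxx...................
190 xxxxxxxxxxxxxxxxxxxxxxxxxxxxxxxxxxxxxxxx....................
192 xxxxxxx.xxxxxxxxxxxxxxxxxxxxxxxxxxxxxxxx....................
194 xxx......xxxxxxxxxxxxxxxxxxxxxxxxxxxxxxx....................
196 xxx......xxxxxxxxxxxxxxxxxxxxxxxxxxxxxxxx...................
198 xx.......xxxxxxxxxxxxxxxxxxxxxxxxxxxxxxxx...................
200 xxx.....xxxxxxxxxxxxxxxxxxxxxxxxxxxxxxxx....................
202 xxxxxxxxxxxxxxxxxxxxxxxxxxxxxxxxxxxxxxxx........
[... 1457 characters left out ...]
..................................................
250 ............................................................
252 ............................................................
254 ............................................................
256 ............................................................
258 ............................................................
260 ............................................................
262 ............................................................
264 ............................................................
266 ............................................................
268 ............................................................
```

The map shows the short flask tipped only about 15-18° because its base is being dragged along. I'll keep the downward pressure for base grip and push on slowly in +x.

send_rows:
  increments:
    - [0.03, 0.006, 0, 0, 0]
    - [0.03, 0.012, 0, 0, 0]
    - [0.03, 0.018, 0, 0.001, 0]
    - [0.03, 0.025, 0, 0.002, 0]
    - [0.03, 0.032, 0, 0.003, 0]
    - [0.03, 0.032, 0, 0.003, 0]

```text
time_s: 24.95
position: [0.5927, 0.4805, 0.1132]
tool_rot: [-0.001, 1.0, -0.0, 0.001]
contact_force: [2.8, 0.0, 6.6]
gripper_width: 0.0438
grasp_force: 5.4
```

```bash
cat >> h.py <<'E'
def pred(L,angs,sgn=1,r=.03):
    s=env.sense();p=s['position'];print(p.round(4),s['moment'].round(2),s['contact_force'].round(1),s['gripper_width'].round(4))
    for a in angs:
        t=np.radians(a);g=p+[0,0,.011];ax=np.array([np.sin(t),0,np.cos(t)]);q=g-L*ax;n=np.array([np.cos(t),0,-np.sin(t)])
        print(a,"c,back,right",proj("top",[q,q-r*n,q+[0,-r,0]]).tolist())
E
python3 - <<'E'
from h import *
pred(.13,(15,25,35,45))
amap(105,150,190,270,"top",2)
E
```

```text
Traceback (most recent call last):
  File "h.py", line 22, in pred
    s=env.sense();p=s['position'];print(p.round(4),s['moment'].round(2),s['contact_force'].round(1),s['gripper_width'].round(4))
                                                                                                    ^^^^^^^^^^^^^^^^^^^^^^^^
AttributeError: 'float' object has no attribute 'round'
```

```bash
sed -i "s/,s\['gripper_width'\].round(4))/,s['gripper_width'])/" h.py
python3 - <<'E'
from h import *
pred(.13,(15,25,35,45))
amap(105,150,190,270,"top",2)
E
```

```text
[0.5927 0.4805 0.1132] [ 0.19 -0.27 -0.02] [2.8 0.  6.6] 0.04378144706730079
15 c,back,right [[134.0, 215.8], [131.8, 227.5], [146.3, 215.7]]
25 c,back,right [[132.0, 224.3], [128.8, 235.4], [144.4, 224.2]]
35 c,back,right [[129.2, 232.2], [125.1, 242.3], [141.9, 232.1]]
45 c,back,right [[125.8, 239.3], [120.8, 248.2], [138.7, 239.2]]
190 xxxxxxxxxxxxxxxxxxxxxxxxxxx..................
192 xxxxxxxxxxxxxxxxxxxxxxxxxxx..................
194 xxxxxxxxxxxxxxxxxxxxxxxxxxx..................
196 xxxxxxxxxxxxxxxxxxxxxxxxxxx..................
198 xxxxxxxxxxxxxxxxxxxxxxxxxxx..................
200 xxxxxxxxxxxxxxxxxxxxxxxxxxx..................
202 xxxxxxxxxxxxxxxxxxxxxxxxxxx..................
204 xxxxx.xxxxxxxxxxxxxxxxxxxxx..................
206 xxxxxx.xxxxxxxxxxxxxxxxxxxx..................
208 xxxxxxxxx##########xxxxxxxxxx................
210 #####################xxxxxxxxx...............
212 #####################x###xxxxxx..............
214 x#########################xxxxxx.............
216 .x#####################x##xx#xxxx............
218 ..xx#####################xxx#xxxxx...........
220 ....x####
[... 536 characters left out ...]

242 .............................................
244 .............................................
246 .............................................
248 .............................................
250 .............................................
252 .............................................
254 .............................................
256 .............................................
258 .............................................
260 .............................................
262 .............................................
264 .............................................
266 .............................................
268 .............................................
```

send_rows:
  increments:
    - [0.03, 0.01, 0, 0.001, 0]
    - [0.03, 0.022, 0, 0.004, 0]
    - [0.03, 0.034, 0, 0.011, 0]
    - [0.03, 0.044, 0, 0.017, 0]
    - [0.03, 0.054, 0, 0.024, 0]
    - [0.03, 0.054, 0, 0.024, 0]

```text
time_s: 25.5
position: [0.6457, 0.4795, 0.0863]
tool_rot: [0.0, 1.0, -0.0, -0.0]
contact_force: [1.3, -0.1, 1.7]
gripper_width: 0.0398
grasp_force: 5.1
```

```bash
python3 - <<'E'
from h import *
pred(.13,(35,45,55,65))
amap(105,150,170,250,"top",3)
E
```

```text
[0.6457 0.4795 0.0863] [ 0.08 -0.27 -0.02] [ 1.3 -0.1  1.7] 0.039754752480617876
35 c,back,right [[136.1, 211.2], [132.3, 220.6], [148.3, 211.1]]
45 c,back,right [[132.9, 217.7], [128.3, 225.9], [145.4, 217.6]]
55 c,back,right [[129.2, 223.2], [123.7, 229.8], [141.9, 223.1]]
65 c,back,right [[124.9, 227.4], [118.8, 232.2], [137.9, 227.3]]
170 xxxxxxxxxxxxxxxxxxxxxxxxxxxxxxxxxxx..........
173 xxxxxxxxxxxxxxxxxxxxxxxxxxxxxxxxxxx..........
176 xxxxxxxxxxxxxxxxxxxxxxxxxxxxxxxxxxx..........
179 xxxxxxxxxxxxx.xxxxxxxxxxxxxxxxxxxxx..........
182 ...xxxxxxxxxxxxxxx##xxxxxxxxxxxxxx...........
185 ....x########################xx..............
188 ...x##########################xx.............
191 ....x#########################xx.............
194 ....x###########################x............
197 .....x########################x#x............
200 .....x###########################x...........
203 ......x########################x#x...........
206 .......#########################xxx..........
209 .......x##########################x..........
212 ........x#########################xx.........
215 ........x#########################xx.........
218 .........##########################x.........
221 .........x######################xxxx.........
224 ..........xx#x######xxxxxxxxxxxxxx...........
227 ....................xxx......................
230 .............................................
233 .............................................
236 .............................................
239 .............................................
242 .............................................
245 .............................................
248 .............................................
```

send_rows:
  increments:
    - [0.03, 0.014, 0, 0.011, 0]
    - [0.03, 0.026, 0, 0.025, 0]
    - [0.03, 0.035, 0, 0.041, 0]
    - [0.03, 0.042, 0, 0.056, 0]
    - [0.03, 0.045, 0, 0.065, 0]
    - [0.03, 0.045, 0, 0.067, 0]
    - [0.03, 0.045, 0, 0.067, 0]

```text
time_s: 26.13
position: [0.689, 0.4803, 0.0215]
tool_rot: [0.0, 1.0, 0.0, -0.0]
contact_force: [-0.2, -1.4, 1.2]
gripper_width: 0.04
grasp_force: 4.0
```

```bash
python3 - <<'E'
from h import *
pred(.134,(85,90))
amap(95,150,150,240,"top",3)
E
```

```text
[0.689  0.4803 0.0215] [-0.12  0.07  0.05] [-0.2 -1.4  1.2] 0.03998818481636571
85 c,back,right [[129.7, 216.4], [123.6, 216.3], [142.3, 216.3]]
90 c,back,right [[127.4, 216.2], [121.2, 214.9], [140.1, 216.1]]
150 #########xxx#xxxxxxxx..xx.....xxxxxxxxxxxxxxxxxxxxxxxxx
153 xxx##########xxxxxxxxxxxxx....xxxxxxxxxxxxxxxxxxxxxxxxx
156 #x#xx###x#x#xxxxxxxxxxxxxxxxxxxxxxxxxxxxxxxxxxxxxxxxxxx
159 x#x#xxxxxxxxxxxxxxxxxxxxxxxxxxxxxxxxxxxxxxxxxxxxxxxxxxx
162 ###xxx#xxxxxxxxxxxxxxxxxxxxxxxxxxxxxxxxxxxxxxxxxxxxxxxx
165 ##x###x#x#xxxxxxxxxxxxxxxxxxxxxxxxxxxxxxxxxxxxxxxxxxxxx
168 ####x#x##xxx...........xx###xxxxxxxxxxx.xx#x#x...xxxxxx
171 ########x#xxx.........x#######################xx.......
174 ####x###x##xx.........##########################x......
177 ##########x#xx.......x#########################xx......
180 x######x#####x.......##########################x.......
183 #xxx#########xx.....x##########################x.......
186 ###x#xx######xx.....x#########################xx.......
189 x#xxxxxxxx####x.....x#########################x........
192 xx#xxxxxxxxxxxxx...x#########################x
[... 209 characters left out ...]
xxxxxxxxxxxxxxxxxxxxxx#######x..........
207 xx#######x##xxxxxxxxx##########x#xxxxxxxxxxx...........
210 x#x#xxxx##x#xxxxxxxxx#####################xxx..........
213 xxxxxxxxxxxxxxxxxxxx.........x.xxxxxxxxxxxx............
216 x#xxxxxxxxxxxxxxxxxxx..................................
219 xxxxxx#xxxxxxxxxxxxxx..................................
222 #xx#x#xxxxxxxxxxxxxxx..................................
225 xxxxxxxxxxxxxxxxxxxxxx.................................
228 x##xxxxxxxxxxxxxxxxxxx..........x......................
231 xxxxx#xxxxxxxxxxxxxx#xx................................
234 xxxxxxxxxxxxxxxxxxxxxx.................................
237 xxx#xxxxxxxxxxxxxxxxxxx................................
```

The short flask is lying flat, with its base edge at about v=213 (x≈0.56). Now I'll slide to the base end and grip it.

send_rows:
  increments:
    - [0.03, 0, 0, 0.001, 0]
    - [0.08, 0, 0, 0.002, 0]
    - [0.08, 0, 0, 0.002, 0]
    - [0.08, 0, 0, 0.002, 0]
    - [0.08, 0, 0, 0.002, 0]
    - [0.08, -0.03, 0, 0.002, 0]
    - [0.08, -0.07, 0, 0.002, 0]
    - [0.08, -0.1, 0, 0.002, 0]
    - [0.08, -0.11, 0, 0.002, 0]
    - [0.08, -0.11, 0, 0.002, 0]
  newtons: 5

```text
time_s: 27.02
position: [0.577, 0.4804, 0.0197]
tool_rot: [0.0, 1.0, 0.001, -0.001]
contact_force: [-0.1, -0.1, 0.7]
gripper_width: 0.08
grasp_force: 0.0
```

send_rows:
  increments:
    - [0.05, 0, 0, 0, 0]
    - [0.05, 0, 0, 0, 0]
    - [0.05, 0, 0, 0, 0]
    - [0.05, 0, 0, 0, 0]
    - [0.05, 0, 0, 0, 0]

```text
time_s: 27.43
position: [0.5808, 0.4808, 0.0202]
tool_rot: [-0.001, 1.0, 0.0, 0.001]
contact_force: [3.2, 3.3, 4.0]
gripper_width: 0.0596
grasp_force: 5.0
```

send_rows:
  increments:
    - [0.05, 0, 0, -0.015, 0]
    - [0.05, 0, 0, -0.035, 0]
    - [0.05, 0, 0, -0.055, 0]
    - [0.05, 0, 0, -0.075, 0]
    - [0.05, 0, 0, -0.095, 0]
    - [0.05, 0, 0, -0.115, 0]
    - [0.05, 0, 0, -0.135, 0]
    - [0.05, 0, 0, -0.155, 0]
    - [0.05, 0, 0, -0.165, 0]
    - [0.05, 0, 0, -0.165, 0]

```text
time_s: 28.27
position: [0.5801, 0.4805, 0.1873]
tool_rot: [-0.001, 1.0, 0.0, 0.001]
contact_force: [1.3, 1.0, -3.9]
gripper_width: 0.0592
grasp_force: 5.0
```

```bash
python3 - <<'E'
from h import *
pred(.126,(-40,-20,0,20),r=.02)
amap(85,160,150,250,"top",3)
E
```

```text
[0.5801 0.4805 0.1873] [ 0.02 -0.   -0.02] [ 1.3  1.  -3.9] 0.05921981572527102
-40 c,back,right [[115.4, 165.9], [117.8, 173.7], [124.4, 165.8]]
-20 c,back,right [[119.2, 184.3], [120.2, 192.9], [128.0, 184.2]]
0 c,back,right [[119.6, 203.5], [119.1, 212.3], [128.5, 203.5]]
20 c,back,right [[116.7, 222.2], [114.6, 230.4], [125.7, 222.2]]
150 ...........................................................................
153 ...........................................................................
156 ...........................................................................
159 ...........................................................................
162 ...........................................................................
165 ...........................................................................
168 .........xxxxxxxxxxxxx.....................................................
171 xxxxxxxxxxxxxxxxxxxxxxxxxxxx...............................................
174 xxxxxxxxxxxxxxxxxxxxxxxxxxxxx................xx............................
177 xxxxxxxxxxxxxxxxxxxxxxxxxxxxxxxxxx.
[... 1260 characters left out ...]
............................................................
228 ...........................................................................
231 ...........x...............................................................
234 ...........................................................................
237 ...........................................................................
240 ...........................................................................
243 ..............x............................................................
246 ...........................................................................
249 ...........................................................................
```

It has swung cap-down and is about 20° off vertical. I'll hold for a second with a lighter grip so it can settle.

send_rows:
  increments:
    - [0.05, 0, 0, 0, 0]
    - [0.05, 0, 0, 0, 0]
    - [0.05, 0, 0, 0, 0]
    - [0.05, 0, 0, 0, 0]
    - [0.05, 0, 0, 0, 0]
    - [0.05, 0, 0, 0, 0]
    - [0.05, 0, 0, 0, 0]
  newtons: 4

```text
time_s: 28.9
position: [0.5793, 0.4803, 0.1845]
tool_rot: [0.0, 1.0, 0.0, -0.0]
contact_force: [0.0, -0.2, -3.7]
gripper_width: 0.0593
grasp_force: 4.0
```

```bash
python3 - <<'E'
from h import *
pred(.126,(-20,-10,0,20),r=.02)
amap(85,140,165,235,"top",3)
E
```

```text
[0.5793 0.4803 0.1845] [-0.02  0.03 -0.  ] [ 0.  -0.2 -3.7] 0.05932310132460605
-20 c,back,right [[119.9, 184.8], [120.8, 193.4], [128.7, 184.8]]
-10 c,back,right [[120.5, 194.4], [120.7, 203.2], [129.3, 194.4]]
0 c,back,right [[120.3, 204.0], [119.7, 212.8], [129.1, 204.0]]
20 c,back,right [[117.4, 222.7], [115.3, 230.8], [126.3, 222.6]]
165 .......................................................
168 ............xxx..x..x..................................
171 xxxxxxxxxxxxxxxxxxxxxxxxxxxx...........................
174 xxxxxxxxxxxxxxxxxxxxxxxxxxxxxx...............xx........
177 xxxxxxxxxxxxxxxxxxxxxxxxxxxxxxxx.......................
180 xxxxxxxxxxxxxxxxxxxxxxxxxxxxxxxxxxx.xxx................
183 xxxxxxxxxxxxxxxxxxxxxxxxxxxxxxxxxxxx.xxxx..............
186 xxxxxxxxxxxxxxxxxxxxxxxxxxxxxxxxxxxxxxxxx..............
189 xxxxxxxxxxxxxxxxxxxxxxxxxxxxxxxxxxxxxxxx...............
192 xxxxxxxxxxxxxxxxxxxxxxxxxxxxxxxxxxxx...................
195 xxxxxxxxxxxxxxxxxxxxxxxxxxxxxxxxxxx....................
198 xxxxxxxxxxxxxxxxxxxxxxxxxxxxxxxxx......................
201 xxxxxxxxxxxxxxxxxxxxxxxxxxxxxx.........................
204 xxxxxxxxxxxxxxxxxxxxxxxxxxxx...........................
207 xxxxxxxxxxxxxxxxxxxxxxxxxxxx...........................
210 xxxxxxxxxxxxxxx........xxxxx...........................
213 ##########x............................................
216 xxxxx..................................................
219 .......................................................
222 .......................................................
225 .......................................................
228 .......................................................
231 .......................................................
234 .......................................................
```

```bash
python3 - <<'E'
from h import *
I=env.grab_frame("top")
cv2.imwrite("pics/t8.png",cv2.resize(I[150:240,70:190],None,fx=5,fy=5,interpolation=2)[:,:,::-1])
E
```

```text
(no output)
```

View pics/t8.png

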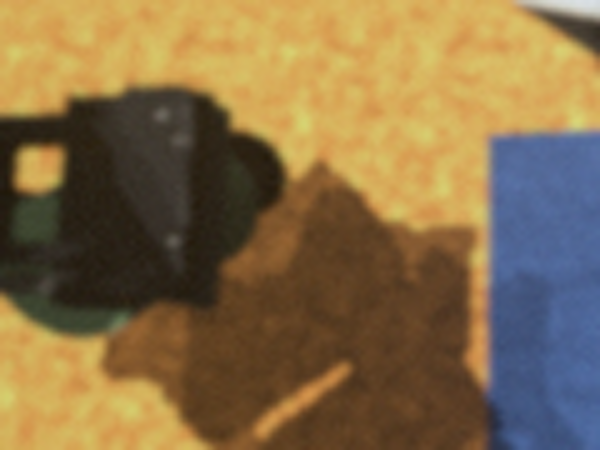

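The last picture shows the cap sticking out at crop (285,170), which is pixel (127,184). That matches 20° off straight down, inside the 35° limit, and it has been steady. I'll hold a little longer, then lower it and lay it towards -x, the way it already leans.

send_rows:
  increments:
    - [0.05, 0, 0, 0, 0]
    - [0.05, 0, 0, 0, 0]
    - [0.05, 0, 0, 0, 0]
    - [0.05, 0, 0, 0.015, 0]
    - [0.05, 0, 0, 0.035, 0]
    - [0.05, 0, 0, 0.052, 0]
    - [0.05, 0, 0, 0.062, 0]
    - [0.05, 0, 0, 0.068, 0]
    - [0.05, 0, 0, 0.068, 0]
  newtons: 5

```text
time_s: 29.75
position: [0.5787, 0.4797, 0.1147]
tool_rot: [0.001, 1.0, 0.0, -0.001]
contact_force: [0.4, 0.4, -4.0]
gripper_width: 0.0592
grasp_force: 5.0
```

send_rows:
  increments:
    - [0.05, -0.013, 0, 0.002, 0]
    - [0.05, -0.026, 0, 0.005, 0]
    - [0.05, -0.037, 0, 0.01, 0]
    - [0.05, -0.047, 0, 0.016, 0]
    - [0.05, -0.056, 0, 0.022, 0]
    - [0.05, -0.065, 0, 0.029, 0]
    - [0.05, -0.065, 0, 0.029, 0]
  newtons: 4

```text
time_s: 30.33
position: [0.5116, 0.4799, 0.0859]
tool_rot: [0.001, 1.0, 0.001, -0.001]
contact_force: [-4.4, 1.0, 2.2]
gripper_width: 0.0595
grasp_force: 4.0
```

```bash
python3 - <<'E'
from h import *
pred(.126,(-20,-30,-40,-50,-60,-70),r=.02)
amap(85,160,160,250,"top",3)
E
```

```text
[0.5116 0.4799 0.0859] [0.27 0.68 0.08] [-4.4  1.   2.2] 0.05948714340634616
-20 c,back,right [[137.8, 218.3], [138.6, 226.1], [145.9, 218.3]]
-30 c,back,right [[136.6, 209.9], [138.0, 217.3], [144.7, 209.9]]
-40 c,back,right [[134.7, 202.0], [136.7, 208.8], [142.9, 202.0]]
-50 c,back,right [[132.1, 194.8], [134.7, 200.9], [140.4, 194.8]]
-60 c,back,right [[128.9, 188.5], [132.1, 193.7], [137.4, 188.4]]
-70 c,back,right [[125.2, 183.2], [128.8, 187.4], [133.8, 183.2]]
160 ..........................................x................................
163 ...........................................................................
166 ...........................................................................
169 ...........................................................................
172 ...........................................................................
175 .............................................xx............................
178 ...........................................................................
181 ...............................................................
[... 1072 characters left out ...]
.....x#xxxxxxxxxxxxxxxxxxxxxxxxxxxxxx.......................
226 xxxxxxxx...xxxxxxxx####xxxxxxxxxxxxxxxxxxxxxxxxxxxxx.......................
229 xxxxxxxxx..xxxxxx#####xxxxxxxxxxxxxxxxxxxxxxxxxxxxxx.......................
232 xxxxxxxxx..xxxxxxxxx#xxxxxxxxxxxxxxxxxxxxxxxxxxxxxx........................
235 xxxxxxxx.xxxxxxxxxxxxxxxxxxxxxxxxxxxxxxxxxxxxxxxxxx........................
238 xxxxxxxxxxxxxxx#######xxxxxxxxxxxxxxxxxxxxxxxxxxxxx........................
241 xxxxxxxxxxxxxxxxxxxxxxxxxxxxxxxxxxxxxxxxxxxxxxxxxxx........................
244 xxxxxxxxxxxxxxxxxxxxxxxxxxxxxxxxxxxxxxxxxxxxxxxxxx.........................
247 x.........xxxx##xxxxxxxxxxxxxxxxxxxxxxxxxxxxxxxxxx.........................
```

send_rows:
  increments:
    - [0.05, -0.015, 0, 0.008, 0]
    - [0.05, -0.027, 0, 0.02, 0]
    - [0.05, -0.037, 0, 0.034, 0]
    - [0.05, -0.045, 0, 0.048, 0]
    - [0.05, -0.05, 0, 0.06, 0]
    - [0.05, -0.052, 0, 0.065, 0]
    - [0.05, -0.052, 0, 0.065, 0]

```text
time_s: 30.97
position: [0.4614, 0.4797, 0.0214]
tool_rot: [0.001, 1.0, 0.001, -0.001]
contact_force: [-0.5, 0.7, -3.5]
gripper_width: 0.0595
grasp_force: 4.0
```

```bash
python3 - <<'E'
from h import *
pred(.126,(-80,-85,-90),r=.02)
amap(90,160,185,280,"top",3)
E
```

```text
[0.4614 0.4797 0.0214] [ 0.02  0.13 -0.04] [-0.5  0.7 -3.5] 0.05948975198225637
-80 c,back,right [[132.7, 204.4], [136.3, 206.8], [141.0, 204.4]]
-85 c,back,right [[130.6, 203.3], [134.4, 205.0], [139.0, 203.2]]
-90 c,back,right [[128.5, 202.5], [132.4, 203.5], [137.0, 202.5]]
185 ......................................................................
188 ......................................................................
191 ......................................................................
194 ......................................................................
197 ......................................................................
200 ......................................................................
203 ......................................................................
206 ......................................................................
209 ......................................................................
212 ..............................xxxxxxxxxxxxxxxxx.......................
215 ..............................xxxxxxxxxxxxxxxxx.....................
[... 877 characters left out ...]
xxxxxxxxxxxxxx...........
254 x#xxxx#xxxxxxxxxxxx..xxxx#######xxxxxxxxxxxxxxxxxxxxxxxxxxx...........
257 xxxxxxxxxxxxxxxxxxx..xxxx#######xxxxxxxxxxxxxxxxxxxxxxxxxx............
260 xxx#xxxxxxxx#xxxxx..xxxx########xxxxxxxxxxxxxxxxxxxxxxxxxxx...........
263 xxx##xxx#xxxxxxxxxxxxxxx########xxxxxxxxxxxxxxxxxxxxxxxxxx............
266 xxxxxxxxxxxxxxxxxxxxxxxxxxxxxxxxxxxxxxxxxxxxxxxxxxxxxxxxxx............
269 #xx##xxxxx#xxxxxxxxxxxxxxxxxxxxxxxxxxxxxxxxxxxxxxxxxxxxxx.............
272 ##xxx##xxxxx.........xxx.x.xxxxxxxxxxxxxxxxxxxxxxxxxxxxxx.............
275 ###xx#xx..............................................................
278 xxxxx.................................................................
```

The short flask is lying with its cap tip at about (128.5,211), so x≈0.567. I'll slide to the cap, grip it and lift.

send_rows:
  increments:
    - [0.05, 0, 0, 0.002, 0]
    - [0.08, 0, 0, 0.002, 0]
    - [0.08, 0, 0, 0.002, 0]
    - [0.08, 0, 0, 0.002, 0]
    - [0.08, 0, 0, 0.002, 0]
    - [0.08, 0.03, 0, 0.002, 0]
    - [0.08, 0.065, 0, 0.002, 0]
    - [0.08, 0.085, 0, 0.002, 0]
    - [0.08, 0.094, 0, 0.002, 0]
    - [0.08, 0.094, 0, 0.002, 0]
  newtons: 6

```text
time_s: 31.85
position: [0.5579, 0.4801, 0.0208]
tool_rot: [-0.0, 1.0, -0.0, 0.0]
contact_force: [-0.1, 0.5, 0.5]
gripper_width: 0.0804
grasp_force: 0.0
```

send_rows:
  increments:
    - [0.03, 0, 0, 0, 0]
    - [0.03, 0, 0, 0, 0]
    - [0.03, 0, 0, 0, 0]
    - [0.03, 0, 0, 0, 0]
    - [0.03, 0, 0, 0, 0]
    - [0.03, 0, 0, 0, 0]
    - [0.03, 0, 0, 0, 0]

```text
time_s: 32.43
position: [0.556, 0.4803, 0.0207]
tool_rot: [0.0, 1.0, 0.0, -0.0]
contact_force: [-0.9, 0.1, 0.6]
gripper_width: 0.0394
grasp_force: 6.0
```

send_rows:
  increments:
    - [0.03, 0, 0, -0.015, 0]
    - [0.03, 0, 0, -0.035, 0]
    - [0.03, 0, 0, -0.055, 0]
    - [0.03, 0, 0, -0.075, 0]
    - [0.03, 0, 0, -0.095, 0]
    - [0.03, 0, 0, -0.115, 0]
    - [0.03, 0, 0, -0.135, 0]
    - [0.03, 0, 0, -0.155, 0]
    - [0.03, 0, 0, -0.17, 0]
    - [0.03, 0, 0, -0.17, 0]

```text
time_s: 33.27
position: [0.5574, 0.4812, 0.1948]
tool_rot: [-0.001, 1.0, 0.0, 0.002]
contact_force: [0.7, 0.2, -3.0]
gripper_width: 0.0399
grasp_force: 6.0
```

send_rows:
  increments:
    - [0.03, 0, 0, 0, 0]
    - [0.03, 0, 0, 0, 0]
    - [0.03, 0, 0, 0, 0]

```text
time_s: 33.52
position: [0.5557, 0.4797, 0.1891]
tool_rot: [0.001, 1.0, 0.0, -0.001]
contact_force: [0.2, -0.2, -4.3]
gripper_width: 0.04
grasp_force: 6.0
```

```bash
python3 - <<'E'
from h import *
pred(.134,(-20,-10,0,10,20,30))
amap(90,150,160,260,"top",3)
E
```

```text
[0.5557 0.4797 0.1891] [ 0.02  0.07 -0.02] [ 0.2 -0.2 -4.3] 0.039994517192654615
-20 c,back,right [[120.2, 194.1], [121.6, 206.9], [133.4, 194.0]]
-10 c,back,right [[120.9, 204.3], [121.2, 217.4], [134.0, 204.2]]
0 c,back,right [[120.6, 214.5], [119.8, 227.7], [133.8, 214.4]]
10 c,back,right [[119.5, 224.6], [117.5, 237.6], [132.8, 224.6]]
20 c,back,right [[117.6, 234.5], [114.4, 247.0], [131.0, 234.4]]
30 c,back,right [[114.7, 243.8], [110.4, 255.7], [128.3, 243.8]]
160 .....................................x......................
163 ............................................................
166 ............................................................
169 ............................................................
172 ............................................................
175 ........................................xx..................
178 ............................................................
181 ...xxxxxxxxxxxx.............................................
184 .xxxxxxxxxxxxxxxxxxxxx......................................
187 xxxxxxxxxxxxxxxxxxxxxxx................
[... 881 characters left out ...]
..................................................
232 ............................................................
235 ............................................................
238 ............................................................
241 ............................................................
244 ............................................................
247 ............................................................
250 ............................................................
253 ............................................................
256 ............................................................
259 ............................................................
```

It hangs cap-up, tilted about 10° with its base towards +x. I'll tighten the grip and carry it high over the tall flasks to the short lane.

send_rows:
  increments:
    - [0.03, 0, 0, -0.015, 0]
    - [0.03, -0.001, 0.005, -0.045, 0]
    - [0.03, -0.003, 0.02, -0.08, 0]
    - [0.03, -0.006, 0.045, -0.11, 0]
    - [0.03, -0.009, 0.08, -0.135, 0]
    - [0.03, -0.012, 0.115, -0.155, 0]
    - [0.03, -0.015, 0.15, -0.165, 0]
    - [0.03, -0.018, 0.185, -0.165, 0]
    - [0.03, -0.021, 0.22, -0.165, 0]
    - [0.03, -0.024, 0.255, -0.165, 0]
  newtons: 25

```text
time_s: 34.4
position: [0.532, 0.2237, 0.3567]
tool_rot: [-0.0, 1.0, 0.001, 0.0]
contact_force: [2.1, -0.4, -3.6]
gripper_width: 0.0399
grasp_force: 25.0
```

send_rows:
  increments:
    - [0.03, -0.003, 0.036, 0, 0]
    - [0.03, -0.006, 0.072, 0, 0]
    - [0.03, -0.009, 0.108, 0, 0]
    - [0.03, -0.012, 0.144, 0, 0]
    - [0.03, -0.015, 0.18, 0, 0]
    - [0.03, -0.018, 0.216, 0, 0]
    - [0.03, -0.021, 0.252, 0, 0]
    - [0.03, -0.024, 0.288, 0, 0]
    - [0.03, -0.027, 0.324, 0, 0]
    - [0.03, -0.03, 0.36, 0, 0]

```text
time_s: 35.23
position: [0.5022, -0.1365, 0.3565]
tool_rot: [0.0, 1.0, 0.0, 0.0]
contact_force: [1.3, -0.3, -3.8]
gripper_width: 0.0394
grasp_force: 25.0
```

send_rows:
  increments:
    - [0.03, -0.003, 0.036, 0, 0]
    - [0.03, -0.006, 0.072, 0, 0]
    - [0.03, -0.009, 0.108, 0, 0]
    - [0.03, -0.01, 0.14, 0, 0]
    - [0.03, -0.011, 0.165, 0, 0]
    - [0.03, -0.012, 0.18, 0, 0]
    - [0.03, -0.012, 0.183, 0, 0]
    - [0.03, -0.012, 0.183, 0, 0]
    - [0.03, -0.012, 0.183, 0, 0]

```text
time_s: 35.98
position: [0.491, -0.3169, 0.3558]
tool_rot: [-0.0, 1.0, 0.0, -0.0]
contact_force: [0.1, 0.8, -4.2]
gripper_width: 0.0396
grasp_force: 25.0
```

```bash
python3 - <<'E'
from h import *
pred(.134,(-10,0))
p=env.sense()['position']
for a in (-15,-10,-5,0):
  t=np.radians(a);g=p+[0,0,.011];ax=np.array([np.sin(t),0,np.cos(t)]);n=np.array([np.cos(t),0,-np.sin(t)])
  print(a,[proj("side",[g-L*ax+.03*n,g-L*ax-.03*n]).tolist() for L in(.045,.134)])
amap(320,380,5,70,"side",2)
E
```

```text
[ 0.491  -0.3169  0.3558] [0.08 0.03 0.03] [ 0.1  0.8 -4.2] 0.03961165168031402
-10 c,back,right [[502.0, 226.3], [501.8, 242.4], [518.6, 226.2]]
0 c,back,right [[502.3, 239.0], [503.3, 255.4], [518.9, 239.0]]
-15 [[[340.0, -10.4], [366.7, -3.0]], [[327.8, 26.8], [353.0, 33.2]]]
-10 [[[341.4, -8.8], [368.8, -3.8]], [[332.5, 28.9], [358.2, 33.3]]]
-5 [[[343.0, -7.4], [370.9, -4.7]], [[337.4, 30.6], [363.5, 32.9]]]
0 [[[344.7, -6.1], [372.9, -5.8]], [[342.4, 31.9], [368.7, 32.1]]]
5 .....................x###########################xxxxx......
7 ....................x###########################xxxxxx......
9 ....................############################xxxxxx......
11 ..................x############################xxxxxx.......
13 ..................x############################xxxxxx.......
15 .................x############################xxxxxxx.......
17 .................x##########################xxxxxxxxx.......
19 ................x###########################xx..............
21 ................x##########################xx...............
23 ...............x########################
[... 792 characters left out ...]
............................................................
51 ............................................................
53 ............................................................
55 ............................................................
57 ............................................................
59 ............................................................
61 ............................................................
63 ............................................................
65 ............................................................
67 ............................................................
69 ............................................................
```

send_rows:
  increments:
    - [0.03, 0, 0, 0.02, 0]
    - [0.03, 0, 0, 0.05, 0]
    - [0.03, 0, 0, 0.085, 0]
    - [0.03, 0, 0, 0.12, 0]
    - [0.03, 0, 0, 0.15, 0]
    - [0.03, 0, 0, 0.18, 0]
    - [0.03, 0, 0, 0.2, 0]
    - [0.03, 0, 0, 0.212, 0]
    - [0.03, 0, 0, 0.216, 0]
    - [0.03, 0, 0, 0.216, 0]

```text
time_s: 36.87
position: [0.4912, -0.3172, 0.1397]
tool_rot: [-0.0, 1.0, 0.001, -0.0]
contact_force: [0.7, 0.3, -2.6]
gripper_width: 0.0394
grasp_force: 25.0
```

send_rows:
  increments:
    - [0.03, 0, 0, 0.002, 0]
    - [0.03, 0, 0, 0.004, 0]
    - [0.03, 0, 0, 0.006, 0]
    - [0.03, 0, 0, 0.008, 0]
    - [0.03, 0, 0, 0.008, 0]
  newtons: 6

```text
time_s: 37.28
position: [0.4925, -0.3188, 0.1338]
tool_rot: [0.001, 1.0, 0.0, 0.002]
contact_force: [1.3, 0.6, 6.0]
gripper_width: 0.0395
grasp_force: 6.0
```

Contact (6 N). Now I'll move the grip +x to right the flask.

send_rows:
  increments:
    - [0.03, 0.005, 0, 0, 0]
    - [0.03, 0.01, 0, 0, 0]
    - [0.03, 0.015, 0, 0, 0]
    - [0.03, 0.019, 0, 0, 0]
    - [0.03, 0.022, 0, 0.001, 0]
    - [0.03, 0.022, 0, 0.001, 0]
  newtons: 5

```text
time_s: 37.78
position: [0.514, -0.3181, 0.1311]
tool_rot: [0.0, 1.0, 0.001, 0.0]
contact_force: [-0.8, -1.4, 6.1]
gripper_width: 0.04
grasp_force: 5.0
```

```bash
python3 - <<'E'
from h import *
pred(.134,(0,))
p=env.sense()['position'];b=np.array([p[0],p[1],.006])
for h in (0,.09): print(h,proj("side",[b+[.03,0,h],b+[-.03,0,h]]).tolist())
amap(320,400,60,125,"side",2)
E
```

```text
[ 0.514  -0.3181  0.1311] [-0.28 -0.03  0.  ] [-0.8 -1.4  6.1] 0.04001541421269925
0 c,back,right [[466.2, 233.1], [466.8, 245.9], [479.1, 233.1]]
0 [[329.0, 109.1], [351.4, 109.2]]
0.09 [[330.2, 81.2], [354.0, 81.3]]
60 ...........xxxxxxxxxxxxxxxxxxxxxxxxxxxxxxxxx....................................
62 ................xxxxxxxxxxxxxxxxxxxxxxxxx.x.....................................
64 .................xxxxxxxxxxxxxxx................................................
66 .................xxxxxxxxxxxxxxx................................................
68 .................xxxxxxxxxxxxxxx................................................
70 .................xxxxxxxxxxxxxx.................................................
72 .................xxxxxxxxxxxxxx.................................................
74 ...............xxxxxxxxxxxxxxxx.................................................
76 .............x###xxxxxxxxxxxxxx#x.............xxxxxxxxxxxx......................
78 ............x#########xxx########x...........xxxxxxxxxxxxxxx....................
80 ............x#####################.....
[... 1202 characters left out ...]
#...................
110 ...........xx##################x...x########################x...................
112 .............xxx############xx.....x########################x...................
114 ................xxxxxxxxxxxx.......x########################x...................
116 ...................................x########################x...................
118 ...................................#########################x...................
120 ..................................x#########################....................
122 ..................................x########################x....................
124 ..................................x########################x....................
```

Upright (edges 331-352 against 329-351 predicted). Release, then rise.

send_rows:
  increments:
    - [0.05, 0, 0, 0, 0]
    - [0.07, 0, 0, 0, 0]
    - [0.07, 0, 0, 0, 0]
    - [0.07, 0, 0, 0, 0]
    - [0.07, 0, 0, -0.02, 0]
    - [0.07, 0, 0, -0.06, 0]
    - [0.07, 0, 0, -0.1, 0]
    - [0.07, 0, 0, -0.14, 0]
    - [0.07, 0, 0, -0.18, 0]
    - [0.07, 0, 0, -0.18, 0]

```text
time_s: 38.67
position: [0.5154, -0.3194, 0.319]
tool_rot: [0.003, 1.0, 0.0, 0.004]
contact_force: [1.0, -0.6, 1.4]
gripper_width: 0.0699
grasp_force: 0.0
```

send_rows:
  increments:
    - [0.07, -0.02, 0.03, 0, 0]
    - [0.07, -0.05, 0.06, 0, 0]
    - [0.07, -0.08, 0.09, 0, 0]
    - [0.07, -0.1, 0.12, 0, 0]
    - [0.07, -0.1, 0.15, 0, 0]
    - [0.07, -0.1, 0.18, 0, 0]
    - [0.07, -0.1, 0.18, 0, 0]
    - [0.07, -0.1, 0.18, 0, 0]
    - [0.07, -0.1, 0.18, 0, 0]

```text
time_s: 39.42
position: [0.4129, -0.4973, 0.3101]
tool_rot: [-0.0, 1.0, 0.0, -0.0]
contact_force: [-1.2, 0.4, -1.2]
gripper_width: 0.07
grasp_force: 0.0
```

```bash
python3 - <<'E'
from h import *
print(env.sense()['position'])
for n,b,H in (("short",[.514,-.318,.006],.145),("tall",[.464,-.184,.006],.195),("sold",[.628,-.305,.006],.145),("told",[.609,-.168,.006],.195)):
  print(n,proj("top",[b,np.add(b,[0,0,H])]).tolist(),proj("side",[b,np.add(b,[0,0,H])]).tolist())
amap(390,500,160,275,"top",3)
amap(280,390,55,160,"side",4)
E
```

```text
[ 0.41292872 -0.49729273  0.31006647]
short [[465.8, 233.1], [486.9, 229.3]] [[340.2, 109.2], [343.4, 62.5]]
tall [[409.4, 254.4], [426.4, 253.8]] [[362.8, 144.4], [371.4, 78.5]]
sold [[458.1, 185.6], [477.6, 174.3]] [[297.4, 112.3], [296.1, 65.4]]
told [[401.0, 193.7], [415.7, 179.5]] [[304.1, 148.8], [303.1, 82.7]]
160 ..............................................................................................................
163 ..............................................................................................................
166 ............................................................................xxxxxxxx..........................
169 ...................................................xxxxxxx#xxxxx....xxxxxx####xxx.............................
172 ..............x#####xxxxxxxxxxxxxx...........xxxxxx##########xxxxx.xxxx#####xx................................
175 x..........x#####xxxxxxxxxxxxxxxxxxx.........xxxxxx#########xxxxxxxxxx#####xx.................................
178 xxxxxx##x######xxxxxxxxxxxxxxxxxxxxxx........xxxxxxx#####xx...xxxxxxxx###xxx...........
[... 6096 characters left out ...]
..........
139 .................x#################x....................................x#######################..............
143 ...................################x.....................................######################x.........x....
147 ....................x##############x.........xxxxxxxxxxxxxxxxxxxxxxxxxx...xx##################x......xxxxxxxxx
151 .....................##########xxx................................xxxxxxxxx......xxxxxxx......................
155 ....................................xxxxxxxxxxxx..............................................................
159 ..............................................................................................................
```

Both maps show all four flasks upright at their predicted pixels and the gripper clear. Handing in.

```bash
python3 -c "
from rig import env
print(env.hand_in())"
```

```text
the job is handed in; nothing more can be done
None
```

I held both donated flasks cap-down, then stood each upright and released it in the tray lane matching its height; the job was handed in at about 39.5 s of the 72 s allowed, and the hand-in returned no verdict.

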